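# Pack a matched pair of bearing rings and latch the transport case

### The arm

A 6-joint arm with a two-finger parallel gripper is mounted at the origin on a cart in front of the work surface, level with it; the furniture and walls round the work are solid. World frame = base frame: x ahead of the robot, y to its left, z up, the work surface at z = 0. Lengths are in mm, angles in rad, forces in N, time in s.
With the tool pointing down it reaches from about 275 to 750 mm from the base axis. Payload 10.2 kg.
Tool frame: the origin (TCP) lies between the finger pads; the fingertips stand 17 mm ahead of it and the grasp point (between the pads) lies 2 mm behind it; y points along the fingers, x is the direction in which the jaws open and shut, and the axes are right-handed (so a half turn about y gives the same grasp; the last joint's range is limited). The gripper opens to 85 mm and grips with 20 to 120 N. Pads are 22 mm wide; open, the fingers measure 114 mm over their backs; the gripper's body (76 mm by 85 mm) begins 54 mm behind the grasp point. The pads swing forward as they close: fully open they stand 13 mm farther back than shut.
Start: joints at [-1.35, 0.313, 1.498, -0, 1.331, -0.223], TCP at [225.41, -474.153, 214.194] pointing down, gripper open.
Joint ranges: [-2.94, 2.94], [-0.97, 2.17], [0.19, 2.56], [-1.23, 4.37], [0.02, 3.11], [-2.88, 2.88]. Speed limits (rad/s): [2.39, 2.39, 3.01, 3.14, 3.14, 3.14].

### API

Orientations are given as a unit quaternion [w, x, y, z].
In Python, from rig import ctrl gives the robot as it stands.
- The arm moves only by the tool jog_arm, never from a script. Its argument "targets" is a list of rows, each an object with "offset": the shift along the tool's x, y, z in m, a list of three; "yaw": the turn about the tool's y in rad. In form: [{"offset": [dx, dy, dz], "yaw": yaw}, ...]. A call has 1 to 12 rows; each row is the pose to reach, as a shift and turn from the pose measured when the call began, along the tool's axes at that moment; what a row does not reach only later rows make up. A row lasts 1/12 s, in which the tool goes at most 41.7 mm and 7.16 degrees, less where a joint would pass 70% of its speed; a pose out of reach is approached as far as the arm can. A call with a gripper value outside its range is refused whole. "fingers" is the finger opening in m, from 0 to 0.0854, set as the call begins (left out, the last holds). The fingers move at their own pace and stop on an object; "grip_force" is the grip in N (left out, the last holds). Time passes only in rows, so rows that repeat a pose let the fingers close. It gives the time, the measured TCP pose, the force and the opening at its end, in the units of the state.
- ctrl.sense(): the state, without advancing time (a new reading comes with each control period).
- ctrl.capture(name): name is "scene" or "top"; returns a dict with "img" (400x640x3 uint8, red, green, blue), "intrinsics" (3x3 intrinsics, pixels), "T" (4x4, takes a point from camera to world coordinates). Camera axes: x right, y up, looking along -z (the intrinsics and any distortion apply to the point x, -y, -z); pixel columns grow to the right and rows downward; lengths in mm; the calibration is good to about 2 mm. A picture is of the moment at which its call begins. There is no depth.
- ctrl.finish_job(): hands the job in, once; it reports no verdict.
Trained networks look in the newest picture that a camera, given by its name, has taken for a name from the list of things; names that differ only in an ending like _2 or _b are one class to them, and where a whole thing is asked for, a point or a joint stands for the part that bears it (a point fixed in the world has none). Each returns a list of dicts, best first, with "score" (0 to 1); they miss things now and then, are a little off and sometimes report something else, mostly with a low value. They report only what shows in the picture. A call takes as long as a camera call. They do not tell look-alikes from the thing itself.
- ctrl.boxes_of(camera, target): "box" ([left, top, right, bottom] in pixels, round what is visible of it).
- ctrl.regions_of(camera, target): "region" (400x640 bool, what is visible of it) and "box" ([left, top, right, bottom] in pixels, round what is visible of it).
The state is a dict: "time_s": time; "joints": joint angles; "dq": joint speeds; "tau": joint torques, N m; "eef_pos": TCP position; "ee_rot": TCP orientation; "force": force on the tool from outside, world axes, zero at the start; "wrist_torque": the same for the moment, N m; "grip_width": opening from 0.0 (shut) to 1.0 (fully open).
Only numpy, scipy, OpenCV 4.12 (cv2) and the standard library are available. Lean on these libraries where they do the work, as an engineer would, in place of code of your own. Each camera call takes 0.05 s, during which the arm holds its last target.

### The job

Pack the two matched bearing rings for dispatch: set them down gently (do not drop them) in the open transport case as one neat stack, the first flat on the middle of the yellow bed plate and the second squarely on top of it. Then shut the lid, swing the draw latch's strap up against the lid so that its T-bar lies behind the two horns of the keeper, and press the lever down until it snaps over centre and clamps the lid. Leave the caliper and the micrometer where they lie.

Things in the scene. Friction and masses are not known exactly. Their poses are not given: they have to be found in the camera images.
- ring_a_center (a point): one of two alike steel bearing rings lying flat: outer diameter 58 mm, bore about 42 mm, 15 mm thick, 0.16 kg; point at its centre, half-way up (7.5 mm above its underside). Either ring may be the lower one. Grasp it across the outer diameter.
- ring_b_center (a point): the other bearing ring, same size, same kind of point
- case: green transport case with aluminium rims, fixed; origin: centre of its underside on the bench; x from its front (latch, facing the robot) to its back (hinges), y to its left, z up. Body 150 (x) x 220 (y) x 95 mm high, walls 4 mm, 133 mm high with the lid shut. Inside, foam 46 mm above the bench carries the yellow round bed plate; a foam strip at the back (x +46 to +70 mm) is 76 mm high
- bed (a point): centre of the upper face of the yellow bed plate (diameter 86 mm), 50 mm above the bench, 15 mm in front of the case's middle. Inside, 101 mm are free to its left and right, 56 mm to the front wall, 61 mm to the foam strip. The walls' rim is 45 mm above this face. A foam pad under the shut lid ends 4 mm above a proper stack
- lid (a joint): lid hinge, rad: 0 shut, grows as the lid opens; starts at 1.36 to 1.44 (nearly upright) and stays there by friction. Tipped forward below about 1.15 it sinks shut by itself, slowed by a damper, within about 2 s
- lid_hinge (a point): centre of the lid's hinge line, which runs along the case's y at the top of its back wall, 95 mm above the bench
- lid_front (a point): middle of the outside of the lid's front skirt (lid: a tray 150 mm deep, 220 wide, skirt 38 high). Shut, it lies 150 mm in front of the hinge and 19 mm above it. Lid open: the skirt is on top, facing up, and the lid's outer face looks away from the robot, 19 mm behind this point: push that face towards the robot. Keeper horns stand on the skirt within 22 mm of the middle
- keeper (a point): keeper on the lid's front skirt: two upturned hooks (horns) 13 to 22 mm left and right of the middle. Point between them where the T-bar's axis lies when seated, 6 mm out from the skirt (lid's x: negative = away from the case), 112 mm above the bench with the lid shut. Seat floor 3 mm below it; lips 10 to 14 mm out from the skirt, rising 3 mm above it
- t_bar (a point): centre of the T-bar, a rod 46 mm wide, 6 mm thick, on the end of the 19 mm wide strap, whose hinge on the lever lies 64 mm away. At the start it leans to the robot, resting on the opened lever, T-bar 115 to 130 mm above the bench. Pushed to the case it swings up past vertical and rests by gravity on the lid's skirt 6 to 11 mm above its seat; it sinks in behind the lips as the lever is lowered
- latch_lever (a joint): latch lever, rad: 0 snapped shut (hanging down the case's front), grows as it swings out and up; 1.17 with its tip level with the pivot. Starts at 1.88 to 2.08 and stays where it is left by friction. With the T-bar hooked, a push of 2 to 5 N on the tip lowers it; it passes over centre at about 0.48 and snaps shut by itself from about 0.35
- lever_pivot (a point): middle of the lever's pivot axis, which runs along the case's y: 16 mm in front of the case's front face, 62 mm above the bench
- lever_tip (a point): middle of the lever's free end, a red rolled edge 40 mm wide, 6 mm thick, 50 mm from the pivot; the lever flares away from the case, so shut it lies 19 mm further out and 46 mm lower than the pivot (16 mm above the bench). Press it from above and follow its arc out, down and at last in towards the case
- latch_strap (a joint): strap's hinge on the lever, rad: 0 when latched, at most 2.4 (strap resting on the opened lever). The strap stands vertical when it equals joint latch_lever; greater: leaning out towards the robot; smaller: leaning against the lid
- latch_spring (a joint): stretch of the strap's springs, m: 0 slack, 4.5 N per mm; about 0.003 when the latch is hooked and snapped shut
- caliper: steel sliding caliper lying on the bench, 230 x 74 x 14 mm; bystander
- micrometer: micrometer lying on the bench, 152 x 57 x 14 mm; bystander
There are look-alikes about, which are no part of the job. Leave any blue or brown look-alike of the part that bears ring_b_center alone.

How it is judged (in metres and radians):
On the way, in this order (a step that is already met when the one before it is completed fails the run):
1. one ring lies flat on the bed plate, within 12 mm of its middle, and is let go (((horizontal distance between ring_a_center and bed below 0.012 m and z of ring_a_center in the frame of bed between 0.004 and 0.011 m and angle between ring_a_center's own z axis and vertical below 0.1 rad and contact force between the fingers and ring_a below 0.2 N) or (horizontal distance between ring_b_center and bed below 0.012 m and z of ring_b_center in the frame of bed between 0.004 and 0.011 m and angle between ring_b_center's own z axis and vertical below 0.1 rad and contact force between the fingers and ring_b below 0.2 N))), for 0.2 s.
2. the other ring lies flat on it, within 9 mm of its axis, and both are let go (((horizontal distance between ring_a_center and bed below 0.012 m and z of ring_a_center in the frame of bed between 0.004 and 0.011 m and angle between each of ring_a_center, ring_b_center's own z axis and vertical below 0.1 rad and horizontal distance between ring_b_center and ring_a_center below 0.009 m and z of ring_b_center in the frame of bed between 0.019 and 0.026 m) or (horizontal distance between ring_b_center and bed below 0.012 m and z of ring_b_center in the frame of bed between 0.004 and 0.011 m and angle between each of ring_b_center, ring_a_center's own z axis and vertical below 0.1 rad and horizontal distance between ring_a_center and ring_b_center below 0.009 m and z of ring_a_center in the frame of bed between 0.019 and 0.026 m)) and contact force between the fingers and ring_a below 0.2 N and contact force between the fingers and ring_b below 0.2 N), for 0.2 s.
3. the lid is shut over the stack (value of joint lid below 0.04 rad), for 0.2 s.
4. the T-bar lies behind the keeper's lips (at most 20 mm above its seat), the lever not yet past centre (x of t_bar in the frame of keeper between -0.007 and 0.007 m and z of t_bar in the frame of keeper between -0.004 and 0.02 m and value of joint lid below 0.04 rad and value of joint latch_lever above 0.6 rad), for 0.1 s.
At the end, for the whole second after the job is handed in: Both rings lie flat as one stack, the lower within 12 mm of the bed plate's middle, the upper within 9 mm of its axis; lid shut (under 0.04 rad); T-bar in the keeper, within 4 mm in height of its seat; lever down (under 0.12 rad); springs stretched over 2 mm (((horizontal distance between ring_a_center and bed below 0.012 m and z of ring_a_center in the frame of bed between 0.004 and 0.011 m and angle between each of ring_a_center, ring_b_center's own z axis and vertical below 0.1 rad and horizontal distance between ring_b_center and ring_a_center below 0.009 m and z of ring_b_center in the frame of bed between 0.019 and 0.026 m) or (horizontal distance between ring_b_center and bed below 0.012 m and z of ring_b_center in the frame of bed between 0.004 and 0.011 m and angle between each of ring_b_center, ring_a_center's own z axis and vertical below 0.1 rad and horizontal distance between ring_a_center and ring_b_center below 0.009 m and z of ring_a_center in the frame of bed between 0.019 and 0.026 m)) and value of joint lid below 0.04 rad and value of joint latch_lever below 0.12 rad and value of joint latch_spring above 0.002 m and x of t_bar in the frame of keeper between -0.007 and 0.007 m and z of t_bar in the frame of keeper between -0.004 and 0.004 m and linear speed of each of ring_a, ring_b below 0.02 m/s); the robot touches nothing.
It fails at once if ring_a falls (over 0.6 m/s while not held: a drop of more than about 18 mm) (contact force between the fingers and ring_a below 0.2 N and linear speed of ring_a above 0.6 m/s).
It fails at once if ring_b falls (over 0.6 m/s while not held: a drop of more than about 18 mm) (contact force between the fingers and ring_b below 0.2 N and linear speed of ring_b above 0.6 m/s).
It fails at once if the caliper or the micrometer is shoved by more than 30 mm (distance of any of caliper, micrometer from where it was at the start of the episode above 0.03 m).
It also fails if it takes over 72 s, if anything falls off the work surface, if the arm or the gripper's body presses on something with over 40 N, if the wrist force passes 120 N, or if a joint passes its speed limit or range.

## Working session

There is one attempt and no reset: what is moved stays moved. The work goes in short steps, Python scripts to look and compute and a tool call to move; the robot and the scene stay as the last step left them, time stands still between calls to the robot, and variables do not carry over. Pictures are saved under pics/ and viewed, and the job is handed in when it is done.

Besides the shell and the picture viewer there is one more tool, called as name(argument=value, ...), one argument or row to a line, values as JSON. jog_arm: Moves the arm, as the interface text tells. Its arguments: {"type":"object","properties":{"targets":{"type":"array"},"fingers":{"type":"number"},"grip_force":{"type":"number"}},"required":["targets"]}

```bash
ls; mkdir -p pics
python3 - <<'E'
from rig import ctrl
import cv2,json
s=ctrl.sense();print(s)
for n in("scene","top"):
    c=ctrl.capture(n);cv2.imwrite(f"pics/{n}0.png",c["img"][:,:,::-1]);print(n,c["intrinsics"],c["T"],[k for k in c])
    for t in["ring_a_center","case","t_bar","latch_lever","keeper","caliper","micrometer","lid"]:
        print(t,[(r["score"],r["box"]) for r in ctrl.boxes_of(n,t)])
E
```

```text
pics
{'time_s': 0.0, 'joints': array([-1.35041990e+00,  3.13483709e-01,  1.49843769e+00,  9.96155419e-06,
        1.33099583e+00, -2.23396478e-01]), 'dq': array([-0.00038804,  0.00031173,  0.00080716,  0.00039047,  0.00068347,
       -0.00056939]), 'tau': array([-3.69315057e-04, -4.12269115e+01, -2.59745228e+01, -1.85138574e-04,
        4.13518137e-03,  6.04488619e-06]), 'eef_pos': array([ 225.3398292 , -473.87393237,  213.61761373]), 'ee_rot': array([ 0.5981106 , -0.59744249,  0.37803575, -0.37737931]), 'force': array([-0.00394916,  0.49798856, -0.05947732]), 'wrist_torque': array([ 0.01727781,  0.00754615, -0.00870436]), 'grip_width': 1.0013023469035929}
scene [[399.89533233   0.         320.70602095]
 [  0.         399.89533233 205.27432764]
 [  0.           0.           1.        ]] [[ 8.11533374e-01  3.28647138e-01 -4.83119696e-01 -3.40085513e+01]
 [-5.84142018e-01  4.36733067e-01 -6.84136194e-01 -8.47196299e+02]
 [-1.38450557e-02  8.37409868e-01  5.46400062e-01  7.36175085e+02]
 [ 0.00000000e+00  0.00000000e+00  0.00000000e+00  1.00000000e+00]] ['img', 'intrinsics', 'T']
ring_a
[... 263 characters left out ...]
20e-01  9.66671768e-01 -2.17099896e-01  2.55100413e+02]
 [-9.90741470e-01 -1.33335286e-01  2.55546887e-02 -2.11802834e+01]
 [-4.24408064e-03  2.18557532e-01  9.75814835e-01  1.43414284e+03]
 [ 0.00000000e+00  0.00000000e+00  0.00000000e+00  1.00000000e+00]] ['img', 'intrinsics', 'T']
ring_a_center [(0.55, [400.6, 227.7, 416.0, 245.7])]
case [(0.72, [229.5, 157.2, 315.4, 242.5])]
t_bar [(0.51, [264.7, 238.6, 281.1, 244.8])]
latch_lever [(0.68, [263.2, 225.8, 280.6, 242.7]), (0.4, [263.7, 239.7, 278.0, 242.0])]
keeper [(0.75, [228.8, 154.2, 308.7, 176.3])]
caliper [(0.91, [190.3, 271.3, 263.1, 288.6])]
micrometer [(0.56, [202.2, 198.2, 223.9, 242.1])]
lid [(0.72, [228.9, 155.9, 314.7, 177.3])]
```

View pics/scene0.png

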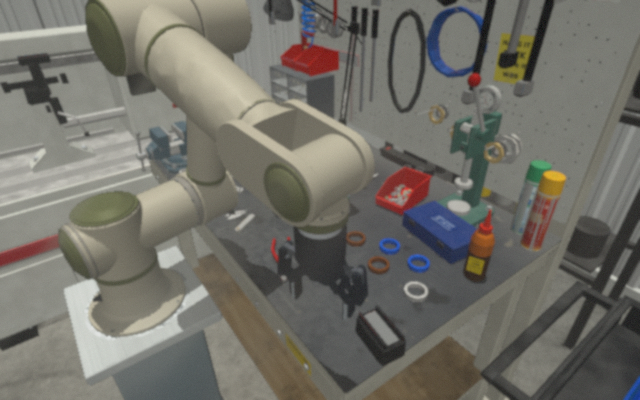

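View pics/top0.png

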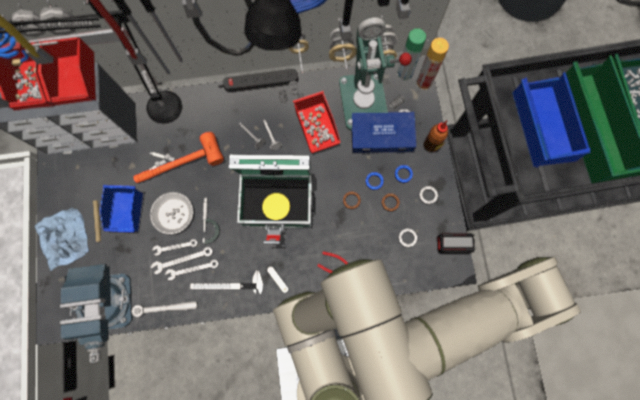

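```bash
cat > h.py <<'E'
import numpy as np,cv2
from rig import ctrl
from scipy.spatial.transform import Rotation as R
def cam(n,name=None):
    c=ctrl.capture(n)
    if name: cv2.imwrite(f"pics/{name}.png",c["img"][:,:,::-1])
    return c
def at_z(c,u,v,z):
    K=c["intrinsics"];T=c["T"]
    d=T[:3,:3]@np.array([(u-K[0,2])/K[0,0],-(v-K[1,2])/K[1,1],-1.])
    return T[:3,3]+d*(z-T[2,3])/d[2]
def at_x(c,u,v,x):
    K=c["intrinsics"];T=c["T"]
    d=T[:3,:3]@np.array([(u-K[0,2])/K[0,0],-(v-K[1,2])/K[1,1],-1.])
    return T[:3,3]+d*(x-T[0,3])/d[0]
def proj(c,p):
    q=np.linalg.inv(c["T"])@np.append(p,1.);K=c["intrinsics"]
    return np.array([K[0,0]*q[0]/-q[2]+K[0,2],K[1,1]*-q[1]/-q[2]+K[1,2]])
def crop(img,l,t,r,b,f,name):
    cv2.imwrite(f"pics/{name}.png",cv2.resize(img[t:b,l:r,::-1],None,fx=f,fy=f,interpolation=cv2.INTER_CUBIC))
E
python3 - <<'E'
from h import *
c=cam("top")
np.set_printoptions(precision=1,suppress=True)
crop(c["img"],225,145,325,295,4,"case1");crop(c["img"],340,155,450,255,7,"rings1")
for r in ctrl.regions_of("top","ring_a_center"):
    ys,xs=np.nonzero(r["region"]);print(r["score"],r["box"],at_z(c,xs.mean(),ys.mean(),12))
# white blobs
hsv=cv2.cvtColor(c["img"],cv2.COLOR_RGB2HSV)
m=((hsv[...,1]<60)&(hsv[...,2]>140)).astype(np.uint8)
for (a,b,w,h) in[(395,225,30,27),(415,182,28,26)]:
    cs,_=cv2.findContours(m[b:b+h,a:a+w],cv2.RETR_EXTERNAL,cv2.CHAIN_APPROX_NONE)
    k=max(cs,key=cv2.contourArea);(x,y),rr=cv2.minEnclosingCircle(k);e=cv2.fitEllipse(k);print("ring",x+a,y+b,rr,e,at_z(c,e[0][0]+a,e[0][1]+b,11))
my=((abs(hsv[...,0].astype(int)-29)<6)&(hsv[...,1]>120)&(hsv[...,2]>120)).astype(np.uint8);my[:150]=0
my[:, :225]=0;my[:,330:]=0
cs,_=cv2.findContours(my,cv2.RETR_EXTERNAL,cv2.CHAIN_APPROX_NONE);k=max(cs,key=cv2.contourArea);e=cv2.fitEllipse(k);print("bed",e,at_z(c,*e[0],50))
E
```

```text
0.55 [263.5, 230.4, 278.5, 243.7] [499.1 124.7  12. ]
ring 407.75 237.25 9.519816398620605 ((12.745306968688965, 12.253045082092285), (17.7652645111084, 18.424720764160156), 128.03916931152344) [ 437.  -305.9   11. ]
ring 428.1521739959717 194.58695697784424 9.171076774597168 ((13.166316032409668, 12.462648391723633), (16.84998893737793, 17.786518096923828), 118.80276489257812) [ 568.6 -397.9   11. ]
bed ((275.6608581542969, 206.0913543701172), (26.494718551635742, 27.557613372802734), 72.43871307373047) [589.  103.3  50. ]
```

View pics/case1.png

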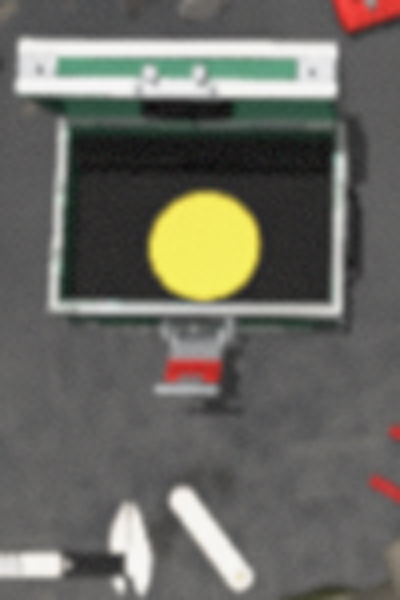

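View pics/rings1.png

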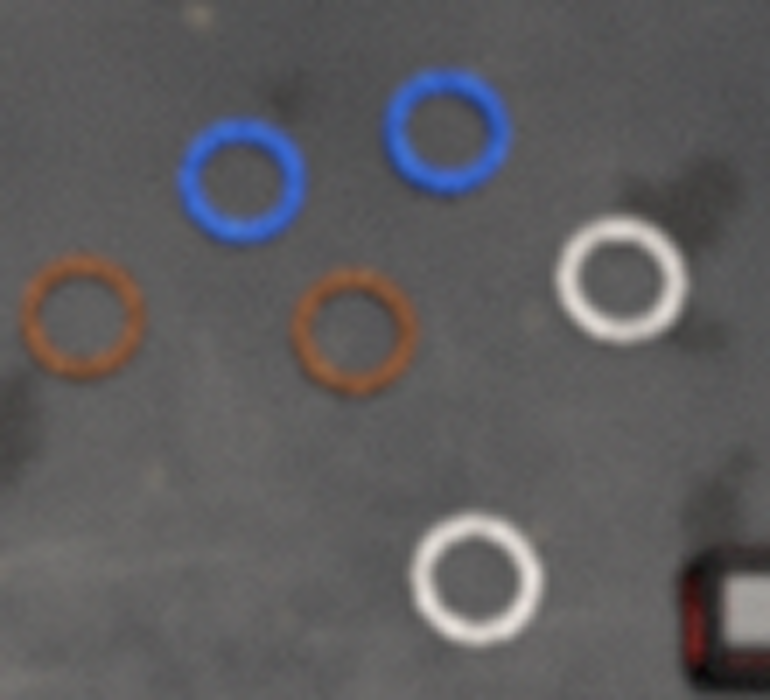

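```bash
cat >> h.py <<'E'
np.set_printoptions(precision=2,suppress=True)
def pose():
    s=ctrl.sense();q=s["ee_rot"];return s["eef_pos"],R.from_quat([q[1],q[2],q[3],q[0]]).as_matrix(),s
def to(p,jaw=None):
    "offset (m) in tool axes to world point p (mm), yaw so tool x points along world angle jaw"
    e,M,s=pose();o=M.T@(np.array(p)-e)/1000
    r=dict(off=o,axis=M.round(3).tolist(),f=s["force"],g=s["grip_width"],t=s["time_s"],e=e)
    if jaw is not None:
        a=np.arctan2(M[1,0],M[0,0]); d=jaw-a; d=(d+np.pi/2)%np.pi-np.pi/2
        r["yaw"]=-d  # tool y is down
        r["j6"]=s["joints"][5]
    print(r);return r
E
python3 - <<'E'
from h import *
c=cam("top")
L=at_z(c,225+50/4,145+310/4,95);Rr=at_z(c,225+345/4,145+313/4,95)
d=L-Rr;print(L,Rr,np.linalg.norm(d),"yaw",np.arctan2(-d[0],d[1]))
for u,v in[(190,286),(262,279),(257,291),(283,290),(269,267)]:print(at_z(c,u,v,10))
to([437,-306,120],0.0)
E
```

```text
[542.73 221.32  95.  ] [509.43  -3.17  95.  ] 226.94530644250585 yaw -0.14724245033958372
[377.41 404.99  10.  ]
[368.19 176.3   10.  ]
[333.   195.88  10.  ]
[324.92 114.04  10.  ]
[402.92 150.15  10.  ]
{'off': array([-0.06,  0.09,  0.26]), 'axis': [[0.429, 0.0, 0.903], [-0.903, 0.0, 0.429], [-0.0, -1.0, 0.0]], 'f': array([-0.08, -0.5 ,  0.46]), 'g': 0.9990771558928311, 't': 1.05, 'e': array([ 225.41, -474.14,  214.2 ]), 'yaw': np.float64(-1.127038679559142), 'j6': np.float64(-0.22338341094232417)}
```

Run:
```python
from h import *
to([437,-306,100],1.423)
```

```text
{'off': array([-0.06,  0.11,  0.26]), 'axis': [[0.429, 0.0, 0.903], [-0.903, 0.0, 0.429], [-0.0, -1.0, 0.0]], 'f': array([-0.08, -0.5 ,  0.46]), 'g': 0.9990771558928311, 't': 1.05, 'e': array([ 225.41, -474.14,  214.2 ]), 'yaw': np.float64(0.591553974030651), 'j6': np.float64(-0.22338341094232417)}
```

jog_arm(
  targets=[
    {"offset": [-0.061,0.114,0.263],"yaw": 0.59},
    {"offset": [-0.061,0.114,0.263],"yaw": 0.59},
    {"offset": [-0.061,0.114,0.263],"yaw": 0.59},
    {"offset": [-0.061,0.114,0.263],"yaw": 0.59},
    {"offset": [-0.061,0.114,0.263],"yaw": 0.59},
    {"offset": [-0.061,0.114,0.263],"yaw": 0.59},
    {"offset": [-0.061,0.114,0.263],"yaw": 0.59},
    {"offset": [-0.061,0.114,0.263],"yaw": 0.59},
    {"offset": [-0.061,0.114,0.263],"yaw": 0.59},
    {"offset": [-0.061,0.114,0.263],"yaw": 0.59},
  ],
)

```text
time_s: 1.88
eef_pos: [436.9, -305.8, 100.0]
ee_rot: [0.463, -0.463, 0.535, -0.535]
force: [-0.3, -0.1, -0.7]
grip_width: 0.999
```

Run:
```python
from h import *
np.set_printoptions(precision=3)
c=cam("scene","s1");t=cam("top","t1")
crop(c["img"],240,150,440,300,4,"s1c");crop(t["img"],340,155,450,275,6,"t1c")
for p in([437,-306,7.5],[568.6,-398,7.5],[589,103,50]):print(proj(c,p),proj(t,p))
to([437,-306,16],1.423)
```

```text
[351.299 293.226] [407.592 237.404]
[415.697 291.937] [427.977 194.724]
[308.656 191.666] [275.746 206.077]
{'off': array([-0.001,  0.085,  0.   ]), 'axis': [[-0.146, 0.0, 0.989], [-0.989, -0.001, -0.146], [0.001, -1.0, 0.001]], 'f': array([-0.251,  0.219,  0.406]), 'g': 1.0011576598602836, 't': 1.9833, 'e': array([ 436.35 , -307.035,  100.741]), 'yaw': np.float64(0.0009074547058176563), 'j6': np.float64(0.8850545231127347)}
```

View pics/s1.png

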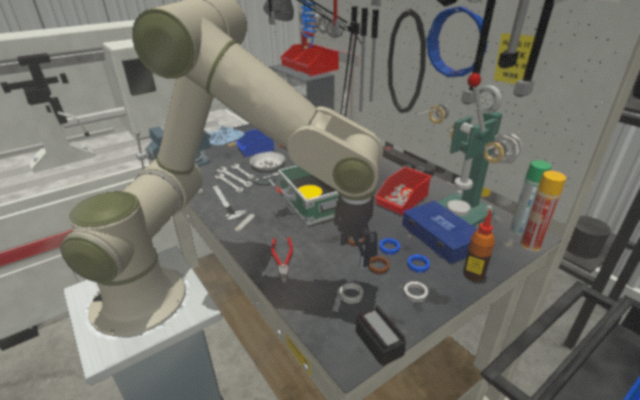

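View pics/s1c.png

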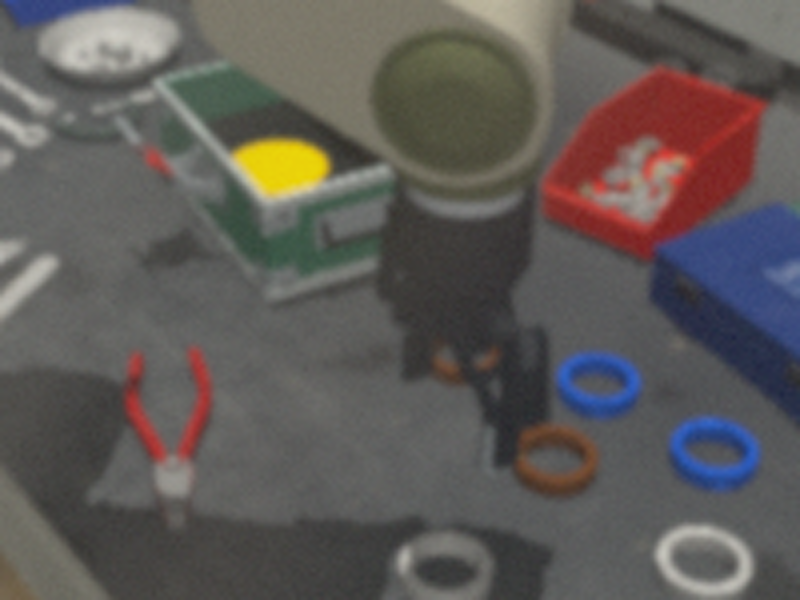

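View pics/t1c.png

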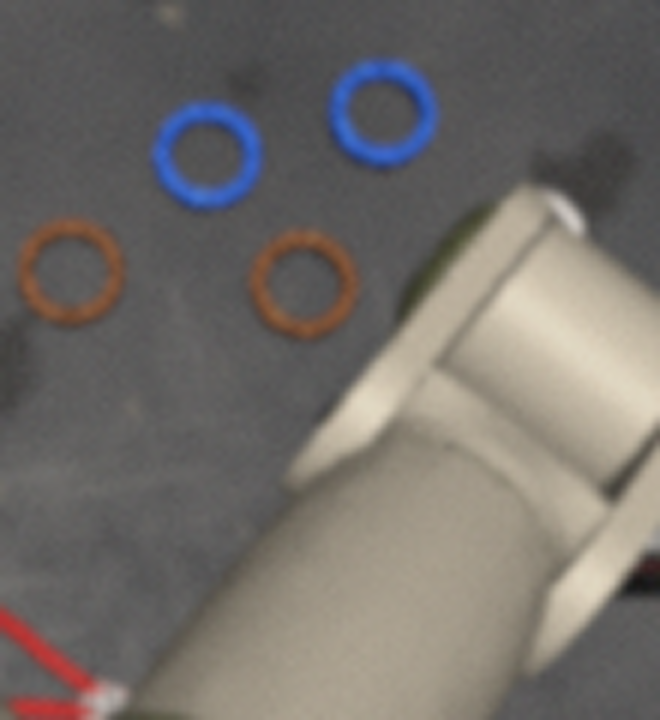

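jog_arm(
  targets=[
    {"offset": [0,0.03,0],"yaw": 0},
    {"offset": [0,0.065,0],"yaw": 0},
    {"offset": [0,0.08,0],"yaw": 0},
    {"offset": [0,0.08,0],"yaw": 0},
  ],
)

```text
time_s: 2.32
eef_pos: [434.3, -306.9, 18.3]
ee_rot: [0.461, -0.462, 0.537, -0.534]
force: [0.3, 0.8, -0.2]
grip_width: 1.006
```

Run:
```python
from h import *
c=cam("scene","s2")
crop(c["img"],310,230,410,330,6,"s2c")
to([437,-306,16],1.423)
```

```text
{'off': array([-0.,  0.,  0.]), 'axis': [[-0.148, -0.001, 0.989], [-0.989, 0.0, -0.148], [-0.0, -1.0, -0.001]], 'f': array([ 0.19,  0.35, -0.02]), 'g': 0.9973980844112547, 't': 2.3667, 'e': array([ 435.35, -307.72,   20.38]), 'yaw': np.float64(-0.0009117650270162869), 'j6': np.float64(0.8847004887915388)}
```

View pics/s2c.png

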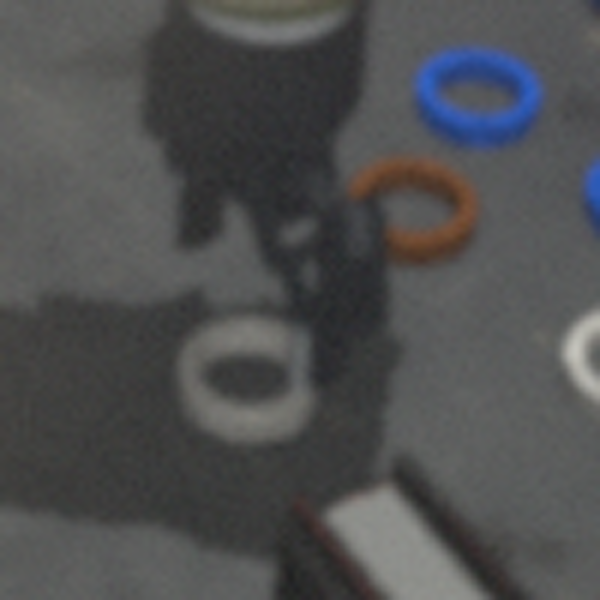

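jog_arm(
  targets=[
    {"offset": [0,0.003,0],"yaw": 0},
    {"offset": [0,0.003,0],"yaw": 0},
    {"offset": [0,0.003,0],"yaw": 0},
    {"offset": [0,0.003,0],"yaw": 0},
    {"offset": [0,0.003,0],"yaw": 0},
    {"offset": [0,0.003,0],"yaw": 0},
    {"offset": [0,0.003,0],"yaw": 0},
    {"offset": [0,0.003,0],"yaw": 0},
  ],
  fingers=0.045,
  grip_force=35,
)

```text
time_s: 3.03
eef_pos: [435.4, -307.7, 17.5]
ee_rot: [0.461, -0.462, 0.536, -0.536]
force: [0.8, -0.4, -0.2]
grip_width: 0.526
```

Run:
```python
from h import *
np.set_printoptions(precision=4)
to([437,-306,160],1.423)
```

```text
{'off': array([-0.0019, -0.1425,  0.0012]), 'axis': [[-0.148, -0.001, 0.989], [-0.989, 0.0, -0.148], [-0.0, -1.0, -0.001]], 'f': array([ 0.7521, -0.4005, -0.2228]), 'g': 0.5260700527256998, 't': 3.0333, 'e': array([ 435.4056, -307.7042,   17.4713]), 'yaw': np.float64(-0.0008103004086326138), 'j6': np.float64(0.8847093133638726)}
```

Run:
```python
from h import *
c=cam("scene","s3")
crop(c["img"],310,230,410,330,6,"s3c")
```

```text
(no output)
```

View pics/s3c.png

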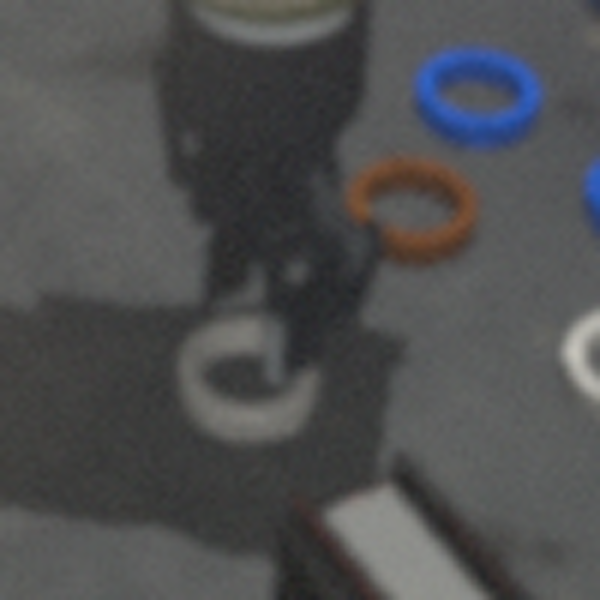

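Run:
```python
from h import *
c=cam("scene")
e,M,s=pose();print(e,s["joints"])
for z in(5,15,25):
    for sx in(-22.5,22.5):
        for q in (-11,11):print(z,sx,q,(proj(c,np.append((e+M[:,0]*sx+M[:,2]*q)[:2],z))-[310,230])*6)
```

```text
[ 435.37 -307.68   17.39] [-0.83  0.57  1.68 -0.    0.89  0.88]
5 -22.5 -11 [197.08 362.08]
5 -22.5 11 [242.17 344.4 ]
5 22.5 -11 [252.37 432.97]
5 22.5 11 [298.54 414.09]
15 -22.5 -11 [197.47 344.82]
15 -22.5 11 [242.81 327.19]
15 22.5 -11 [253.08 415.51]
15 22.5 11 [299.51 396.67]
25 -22.5 -11 [197.87 327.38]
25 -22.5 11 [243.45 309.79]
25 22.5 -11 [253.81 397.86]
25 22.5 11 [300.49 379.06]
```

jog_arm(
  targets=[
    {"offset": [0,0,0],"yaw": 0},
    {"offset": [0,0,0],"yaw": 0},
    {"offset": [0,0,0],"yaw": 0},
    {"offset": [0,0,0],"yaw": 0},
    {"offset": [0.001,0.002,0.002],"yaw": 0},
    {"offset": [0.001,0.004,0.002],"yaw": 0},
    {"offset": [0.001,0.004,0.002],"yaw": 0},
  ],
  fingers=0.085,
)

```text
time_s: 3.72
eef_pos: [437.1, -308.9, 12.9]
ee_rot: [0.461, -0.462, 0.536, -0.535]
force: [0.4, -0.3, -0.5]
grip_width: 0.991
```

Run:
```python
from h import *
c=cam("scene","s4")
crop(c["img"],310,230,410,330,6,"s4c")
print(ctrl.sense())
```

```text
{'time_s': 3.7667, 'joints': array([-0.83,  0.58,  1.68, -0.  ,  0.88,  0.89]), 'dq': array([-0., -0.,  0.,  0.,  0., -0.]), 'tau': array([ -0.02, -46.43, -19.46,  -0.  ,  -0.03,   0.  ]), 'eef_pos': array([ 437.1 , -308.85,   13.04]), 'ee_rot': array([ 0.46, -0.46,  0.54, -0.54]), 'force': array([ 0.13,  0.05, -0.4 ]), 'wrist_torque': array([-0.01, -0.03, -0.02]), 'grip_width': 0.9938684431801713}
```

View pics/s4c.png

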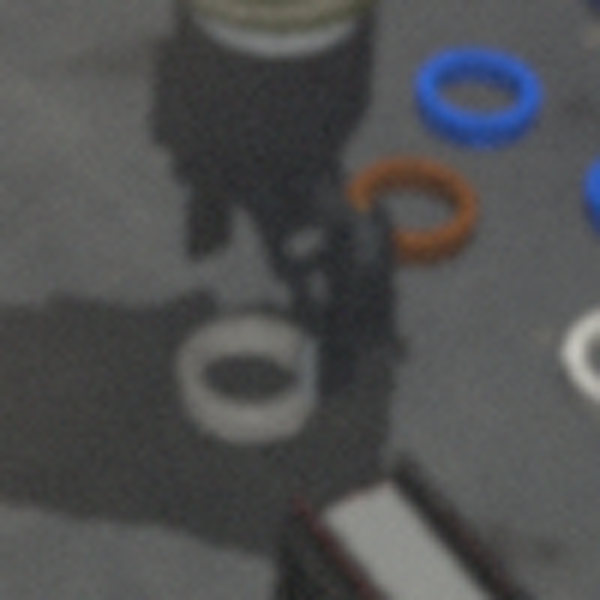

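Run:
```python
from h import *
c=cam("scene")
e,M,s=pose()
for sx in(-57,-42.7,42.7,57):
  for q in (-11,11):
    print(sx,q,[((proj(c,np.append((e+M[:,0]*sx+M[:,2]*q)[:2],z))-[310,230])*6).round() for z in (0,10,20,30,40)])
```

```text
-57 -11 [array([162., 319.]), array([162., 302.]), array([162., 285.]), array([163., 268.]), array([163., 250.])]
-57 11 [array([206., 302.]), array([207., 285.]), array([207., 268.]), array([207., 251.]), array([208., 233.])]
-42.7 -11 [array([178., 340.]), array([179., 323.]), array([179., 306.]), array([179., 288.]), array([179., 271.])]
-42.7 11 [array([223., 323.]), array([223., 306.]), array([224., 289.]), array([224., 271.]), array([225., 254.])]
42.7 -11 [array([283., 475.]), array([284., 458.]), array([285., 440.]), array([286., 422.]), array([287., 404.])]
42.7 11 [array([330., 456.]), array([331., 438.]), array([332., 420.]), array([333., 403.]), array([335., 385.])]
57 -11 [array([302., 499.]), array([303., 482.]), array([304., 464.]), array([305., 446.]), array([306., 428.])]
57 11 [array([349., 479.]), array([350., 462.]), array([352., 444.]), array([353., 426.]), array([354., 408.])]
```

Run:
```python
from h import *
c=cam("scene")
def M_(q):return R.from_quat([q[1],q[2],q[3],q[0]]).as_matrix()
im0=cv2.imread("pics/scene0.png");im1=cv2.imread("pics/s1.png")
for nm,e,q,box in(("scene0",[225.4,-474.15,214.2],[0.598,-.5975,.378,-.3775],(260,200,380,320)),("s1",[436.9,-305.8,100],[0.463,-.463,.535,-.535],(310,200,410,300))):
  im=cv2.imread(f"pics/{nm}.png");l,t,r,b=box;f=6
  im=cv2.resize(im[t:b,l:r],None,fx=f,fy=f,interpolation=cv2.INTER_CUBIC);M=M_(q);e=np.array(e)
  for sx in(-57,-42.7,42.7,57):
   for qq in(-11,11):
    for dy,col in((4,(0,255,0)),(17,(0,0,255))):
     p=(proj(c,e+M[:,0]*sx+M[:,2]*qq+M[:,1]*dy)-[l-.5,t-.5])*f
     cv2.circle(im,tuple(int(v) for v in p),4,col,-1)
  cv2.imwrite(f"pics/{nm}_chk.png",im)
```

```text
(no output)
```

View pics/scene0_chk.png

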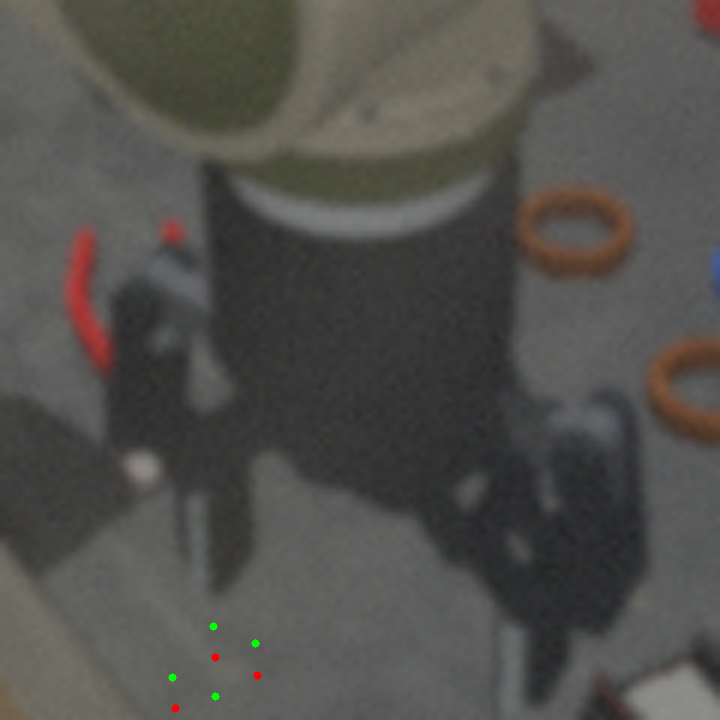

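View pics/s1_chk.png

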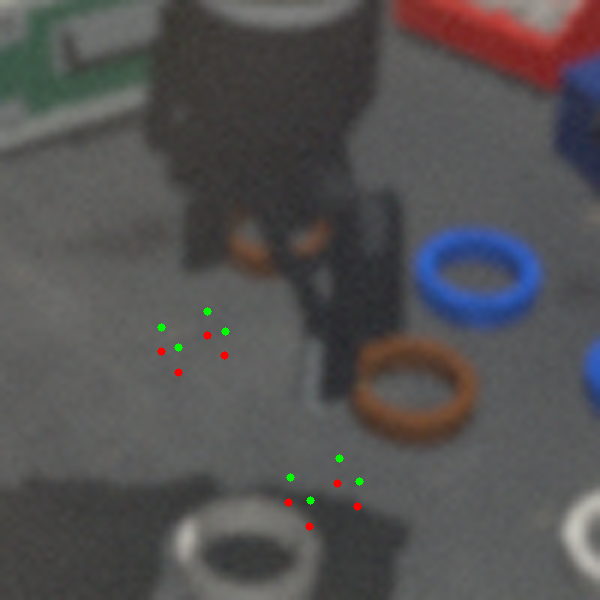

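Run:
```python
from h import *
c=cam("scene","s5")
e,M,s=pose();f=6
l,t,r,b=300,200,400,300
im=cv2.resize(c["img"][t:b,l:r,::-1],None,fx=f,fy=f,interpolation=cv2.INTER_CUBIC)
for sx in(-57,-42.7,42.7,57):
   for qq in(-11,11):
    for dy,col in((4,(0,255,0)),(17,(0,0,255)),(-30,(255,0,0))):
     p=(proj(c,e+M[:,0]*sx+M[:,2]*qq+M[:,1]*dy)-[l-.5,t-.5])*f
     cv2.circle(im,tuple(int(v) for v in p),4,col,-1)
cv2.imwrite("pics/s5_chk.png",im)
print(c["T"])
```

```text
[[   0.81    0.33   -0.48  -34.01]
 [  -0.58    0.44   -0.68 -847.2 ]
 [  -0.01    0.84    0.55  736.18]
 [   0.      0.      0.      1.  ]]
```

View pics/s5_chk.png

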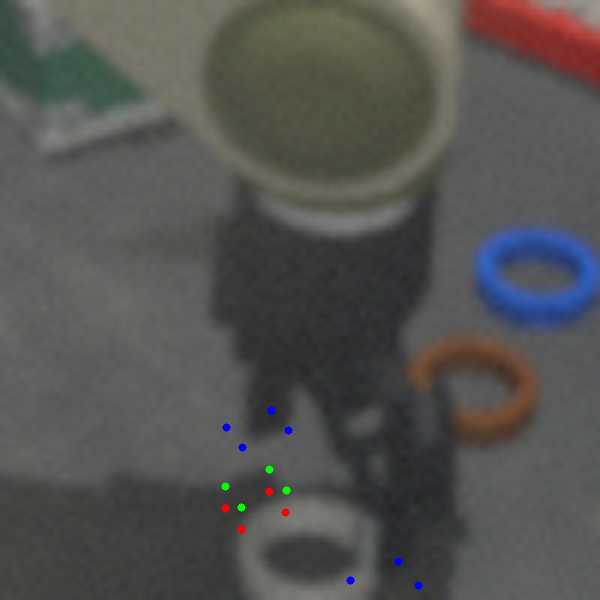

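jog_arm(
  targets=[
    {"offset": [0,0.002,0],"yaw": 0},
    {"offset": [0,0.004,0],"yaw": 0},
    {"offset": [0,0.004,0],"yaw": 0},
  ],
)

```text
time_s: 4.17
eef_pos: [437.0, -308.8, 8.9]
ee_rot: [0.461, -0.462, 0.536, -0.535]
force: [1.1, 1.2, -0.5]
grip_width: 0.994
```

jog_arm(
  targets=[
    {"offset": [0,0.002,0],"yaw": 0},
    {"offset": [0,0.004,0],"yaw": 0},
    {"offset": [0,0.004,0],"yaw": 0},
  ],
)

```text
time_s: 4.42
eef_pos: [436.8, -308.6, 4.4]
ee_rot: [0.461, -0.462, 0.537, -0.535]
force: [-0.4, -0.2, 0.1]
grip_width: 0.994
```

jog_arm(
  targets=[
    {"offset": [0,0.002,0],"yaw": 0},
    {"offset": [0,0.004,0],"yaw": 0},
    {"offset": [0,0.004,0],"yaw": 0},
  ],
)

```text
time_s: 4.67
eef_pos: [436.6, -308.4, 0.0]
ee_rot: [0.461, -0.462, 0.537, -0.535]
force: [0.0, -0.1, -0.9]
grip_width: 0.995
```

Run:
```python
from h import *
c=cam("scene","s6")
crop(c["img"],300,200,400,300,6,"s6c");print(ctrl.sense()["eef_pos"])
t=cam("top","t6");crop(t["img"],340,155,450,275,6,"t6c")
```

```text
[ 436.71 -308.48    0.22]
```

View pics/s6c.png

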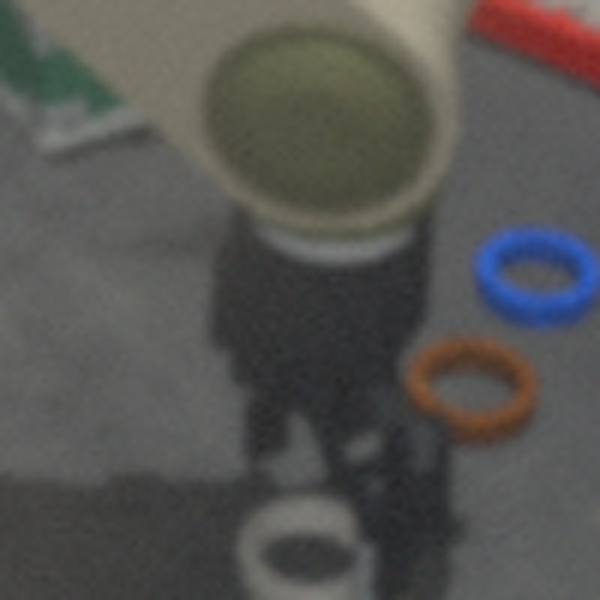

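View pics/t6c.png

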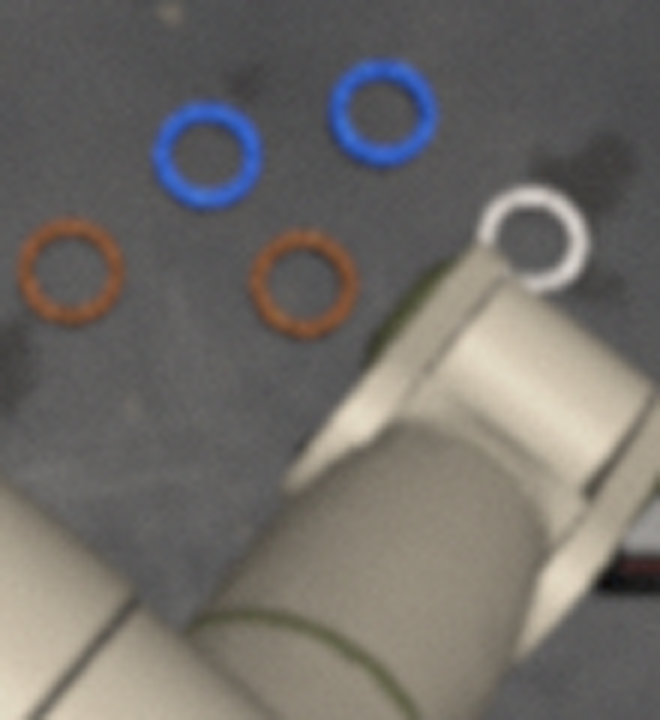

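```bash
cat >> h.py <<'E'
def chk(name,l,t,r,b,f=5,w=42.7,dys=(4,-10,-20,-30),shift=(0,0,0)):
    c=cam("scene");e,M,s=pose()
    im=cv2.resize(c["img"][t:b,l:r,::-1],None,fx=f,fy=f,interpolation=cv2.INTER_CUBIC)
    cols=[(0,255,0),(0,255,255),(0,0,255),(255,0,255)]
    for sx in(-w-14,-w,w,w+14):
      for qq in(-11,11):
        for dy,col in zip(dys,cols):
          p=(proj(c,e+np.array(shift)+M[:,0]*sx+M[:,2]*qq+M[:,1]*dy)-[l-.5,t-.5])*f
          cv2.circle(im,tuple(int(v) for v in p),3,col,-1)
    cv2.imwrite(f"pics/{name}.png",im);print(e,s["force"],s["grip_width"])
E
python3 -c "
from h import *
chk('c7',310,250,410,340,6)"
```

```text
[ 436.84 -308.58    0.47] [ 0.09 -0.1  -0.07] 0.9957358334599662
```

View pics/c7.png

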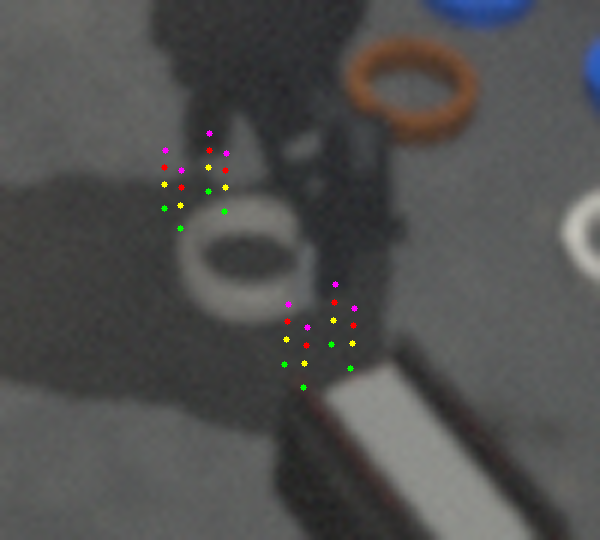

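jog_arm(
  targets=[
    {"offset": [0,0.002,0],"yaw": 0},
    {"offset": [0,0.004,0],"yaw": 0},
    {"offset": [0,0.006,0],"yaw": 0},
    {"offset": [0,0.006,0],"yaw": 0},
  ],
)

```text
time_s: 5.15
eef_pos: [436.6, -308.4, -6.0]
ee_rot: [0.461, -0.462, 0.537, -0.535]
force: [0.3, 0.0, -0.5]
grip_width: 0.997
```

```bash
python3 -c "
from h import *
chk('c8',310,250,410,340,6,dys=(4,),shift=(8,0,26))"
```

```text
[ 436.68 -308.47   -5.82] [ 0.03  0.08 -0.29] 0.9955743176155439
```

View pics/c8.png

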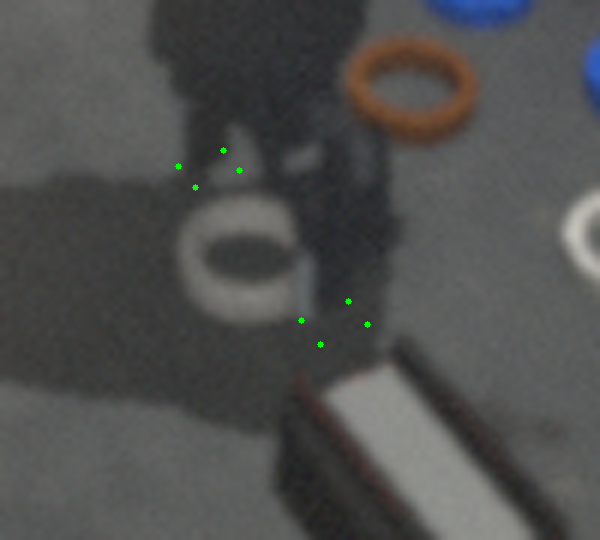

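jog_arm(
  targets=[
    {"offset": [0,0,0],"yaw": 0},
    {"offset": [0,0,0],"yaw": 0},
    {"offset": [0,0,0],"yaw": 0},
    {"offset": [0,0,0],"yaw": 0},
  ],
  fingers=0.05,
  grip_force=30,
)

```text
time_s: 5.53
eef_pos: [437.0, -308.1, -5.2]
ee_rot: [0.462, -0.461, 0.537, -0.535]
force: [0.6, 3.6, 5.8]
grip_width: 0.586
```

```bash
python3 -c "
from h import *
chk('c9',310,250,410,340,6,w=29,dys=(4,),shift=(8,0,26))"
```

```text
[ 436.98 -308.11   -5.18] [-0.25  3.81  6.45] 0.5876487033484594
```

View pics/c9.png

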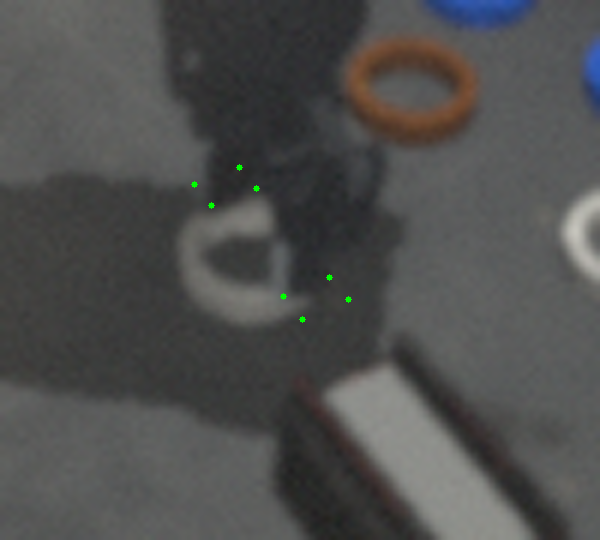

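jog_arm(
  targets=[
    {"offset": [0,-0.003,0],"yaw": 0},
    {"offset": [0,-0.003,0],"yaw": 0},
    {"offset": [0,-0.003,0],"yaw": 0},
    {"offset": [0,-0.003,0],"yaw": 0},
    {"offset": [0,0.003,0],"yaw": 0},
    {"offset": [0,0.008,0],"yaw": 0},
    {"offset": [0,0.008,0],"yaw": 0},
  ],
  fingers=0.085,
)

```text
time_s: 6.17
eef_pos: [436.4, -307.5, -14.6]
ee_rot: [0.462, -0.461, 0.538, -0.534]
force: [0.4, -0.2, -0.4]
grip_width: 0.995
```

jog_arm(
  targets=[
    {"offset": [0,0.002,0],"yaw": 0},
    {"offset": [0,0.004,0],"yaw": 0},
    {"offset": [0,0.004,0],"yaw": 0},
  ],
)

```text
time_s: 6.42
eef_pos: [436.2, -307.3, -19.1]
ee_rot: [0.461, -0.461, 0.538, -0.534]
force: [-0.2, -0.4, 0.5]
grip_width: 0.992
```

```bash
python3 -c "
from h import *
chk('c10',310,250,410,340,6,dys=(4,),shift=(8,0,32))"
```

```text
[ 436.29 -307.41  -18.79] [-0.45 -0.38 -0.01] 0.9947921634602436
```

View pics/c10.png

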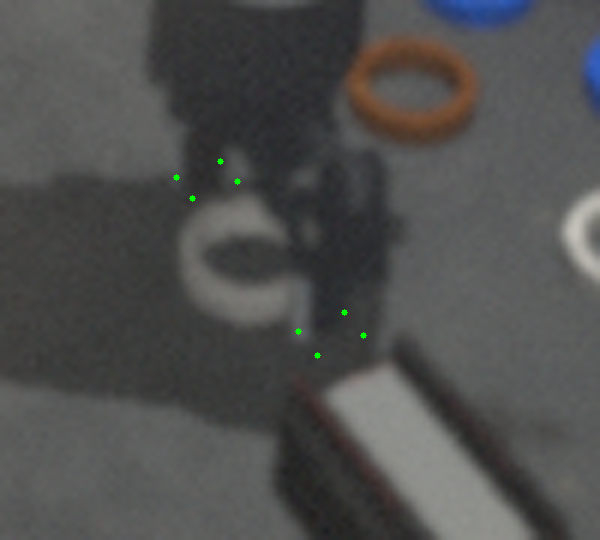

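jog_arm(
  targets=[
    {"offset": [0,0,0],"yaw": 0},
    {"offset": [0,0,0],"yaw": 0},
    {"offset": [0,0,0],"yaw": 0},
    {"offset": [0,0,0],"yaw": 0},
    {"offset": [0,0,0],"yaw": 0},
  ],
  fingers=0.045,
  grip_force=30,
)

```text
time_s: 6.88
eef_pos: [436.4, -307.5, -18.2]
ee_rot: [0.462, -0.461, 0.538, -0.534]
force: [-1.3, 1.7, 5.3]
grip_width: 0.658
```

```bash
python3 -c "
from h import *
chk('c11',310,250,410,340,6,w=29,dys=(4,),shift=(0,0,32))"
```

```text
[ 436.41 -307.54  -18.24] [-0.54  1.    5.3 ] 0.6602695763676943
```

View pics/c11.png

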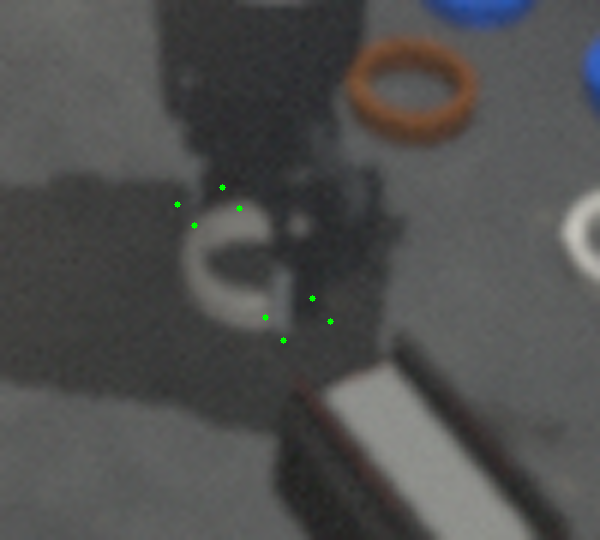

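jog_arm(
  targets=[
    {"offset": [0,-0.002,0],"yaw": 0},
    {"offset": [0,-0.004,0],"yaw": 0},
    {"offset": [0,-0.004,0],"yaw": 0},
    {"offset": [0,-0.003,-0.004],"yaw": 0},
    {"offset": [0,-0.003,-0.007],"yaw": 0},
    {"offset": [0,-0.003,-0.007],"yaw": 0},
  ],
  fingers=0.075,
)

```text
time_s: 7.43
eef_pos: [428.7, -306.2, -15.5]
ee_rot: [0.461, -0.461, 0.538, -0.534]
force: [-0.1, 0.6, -0.3]
grip_width: 0.879
```

jog_arm(
  targets=[
    {"offset": [0,0,0],"yaw": 0},
    {"offset": [0,0,0],"yaw": 0},
    {"offset": [0,0,0],"yaw": 0},
    {"offset": [0,0,0],"yaw": 0},
  ],
  fingers=0.045,
  grip_force=30,
)

```text
time_s: 7.77
eef_pos: [428.6, -306.4, -15.1]
ee_rot: [0.461, -0.462, 0.538, -0.534]
force: [-3.4, 0.0, 5.4]
grip_width: 0.655
```

```bash
python3 -c "
from h import *
chk('c12',310,250,410,340,6,w=29,dys=(4,),shift=(0,0,32))"
```

```text
[ 428.64 -306.38  -15.04] [-2.91  0.9   5.75] 0.6536132012181851
```

View pics/c12.png

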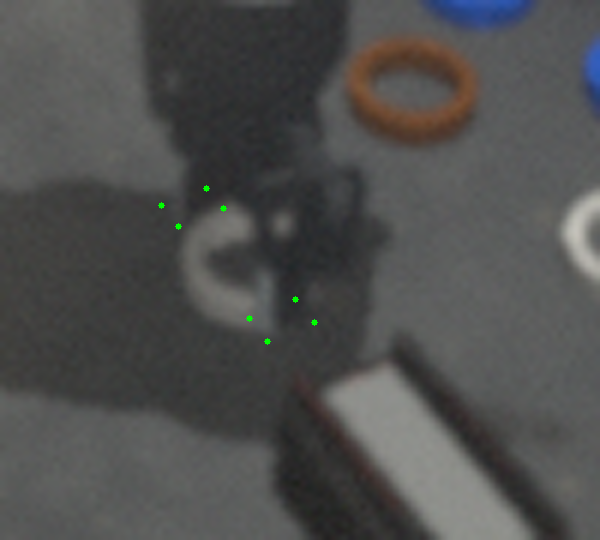

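jog_arm(
  targets=[
    {"offset": [0,-0.01,0],"yaw": 0},
    {"offset": [0,-0.025,0],"yaw": 0},
    {"offset": [0,-0.05,0],"yaw": 0},
    {"offset": [0,-0.05,0],"yaw": 0},
  ],
  grip_force=45,
)

```text
time_s: 8.15
eef_pos: [430.4, -308.1, 39.1]
ee_rot: [-0.461, 0.462, -0.536, 0.536]
force: [0.5, -0.8, 0.3]
grip_width: 0.645
```

```bash
python3 -c "
from h import *
chk('c13',310,230,410,320,6,w=29,dys=(4,),shift=(0,0,32))"
```

```text
[ 429.81 -307.51   37.18] [-0.44 -0.39 -1.84] 0.6477011023556303
```

View pics/c13.png

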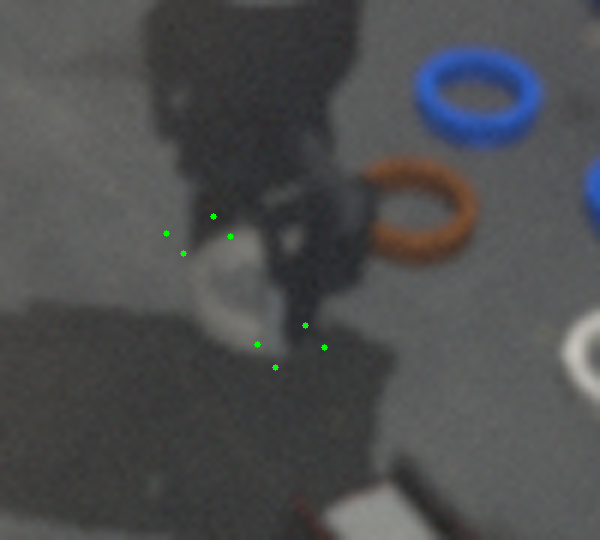

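Run:
```python
from h import *
c=cam("scene","s14")
im=c["img"];crop(im,320,255,380,300,12,"s14c")
for r in ctrl.regions_of("scene","ring_a_center"):
    ys,xs=np.nonzero(r["region"]);print(r["score"],r["box"],xs.mean(),ys.mean(),at_z(c,xs.mean(),ys.mean(),60))
e,M,s=pose();print(e,s["joints"])
```

```text
0.73 [340.3, 268.3, 366.8, 291.5] 346.7686567164179 278.410447761194 [ 425.4  -300.63   60.  ]
0.69 [269.2, 119.6, 354.8, 227.9] 307.5687830687831 183.45238095238096 [607.22 135.69  60.  ]
0.57 [252.3, 173.4, 277.4, 187.5] 265.78494623655916 179.91397849462365 [506.1  242.71  60.  ]
[ 428.71 -306.35   34.81] [-0.84  0.53  1.69 -0.    0.93  0.88]
```

View pics/s14c.png

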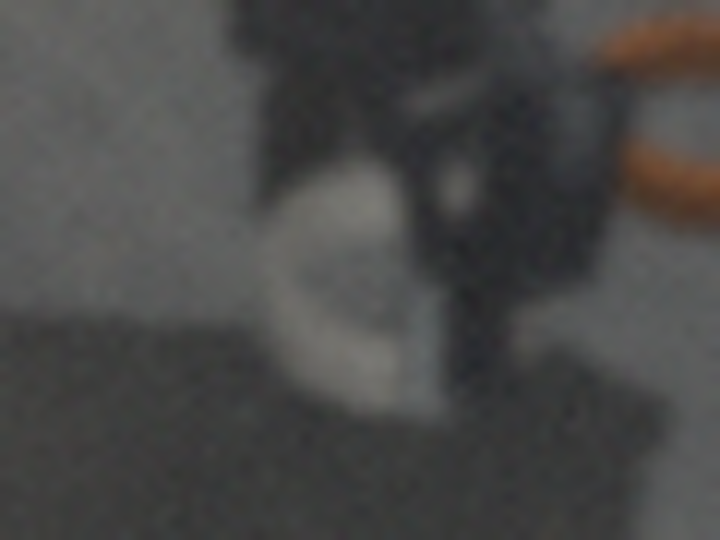

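Run:
```python
from h import *
c=cam("scene")
print(at_z(c,353.3,279.5,57))
print(proj(c,[437,-306,57]))
e,M,s=pose();print(e)
```

```text
[ 437.73 -310.53   57.  ]
[351.87 278.57]
[ 428.49 -306.18   34.34]
```

Run:
```python
from h import *
np.set_printoptions(precision=4)
to([580,105,135],1.423)
to([580,105,90],1.423)
```

```text
{'off': array([-0.4296, -0.0992,  0.0883]), 'axis': [[-0.148, -0.005, 0.989], [-0.989, 0.005, -0.148], [-0.005, -1.0, -0.006]], 'f': array([ 0.4156, -0.2078, -1.323 ]), 'g': 0.6470171615444285, 't': 8.35, 'e': array([ 428.4937, -306.1795,   34.3387]), 'yaw': np.float64(-0.0011153586607299815), 'j6': np.float64(0.8767524363446644)}
{'off': array([-0.4294, -0.0542,  0.0885]), 'axis': [[-0.148, -0.005, 0.989], [-0.989, 0.005, -0.148], [-0.005, -1.0, -0.006]], 'f': array([ 0.4156, -0.2078, -1.323 ]), 'g': 0.6470171615444285, 't': 8.35, 'e': array([ 428.4937, -306.1795,   34.3387]), 'yaw': np.float64(-0.0011153586607299815), 'j6': np.float64(0.8767524363446644)}
```

jog_arm(
  targets=[
    {"offset": [0,-0.04,0],"yaw": 0},
    {"offset": [-0.01,-0.08,0],"yaw": 0},
    {"offset": [-0.04,-0.099,0.01],"yaw": 0},
    {"offset": [-0.08,-0.099,0.02],"yaw": 0},
    {"offset": [-0.12,-0.099,0.03],"yaw": 0},
    {"offset": [-0.16,-0.099,0.04],"yaw": 0},
    {"offset": [-0.2,-0.099,0.05],"yaw": 0},
    {"offset": [-0.24,-0.099,0.06],"yaw": 0},
    {"offset": [-0.28,-0.099,0.065],"yaw": 0},
    {"offset": [-0.31,-0.099,0.07],"yaw": 0},
    {"offset": [-0.33,-0.099,0.075],"yaw": 0},
    {"offset": [-0.33,-0.099,0.075],"yaw": 0},
  ],
)

```text
time_s: 9.35
eef_pos: [552.3, 12.1, 133.3]
ee_rot: [0.462, -0.463, 0.538, -0.532]
force: [-0.0, 0.1, -1.6]
grip_width: 0.645
```

Run:
```python
from h import *
np.set_printoptions(precision=4)
c=cam("scene","s15");t=cam("top","t15")
crop(c["img"],240,100,400,220,5,"s15c")
to([580,105,135],1.423)
```

```text
{'off': array([-0.0992, -0.0013,  0.0139]), 'axis': [[-0.147, -0.007, 0.989], [-0.989, 0.006, -0.147], [-0.004, -1.0, -0.008]], 'f': array([-0.0883, -0.1076, -1.4627]), 'g': 0.6483705630038002, 't': 9.45, 'e': array([551.6705,   8.9082, 133.3819]), 'yaw': np.float64(0.0002825753426973776), 'j6': np.float64(1.5182845335002138)}
```

View pics/s15c.png

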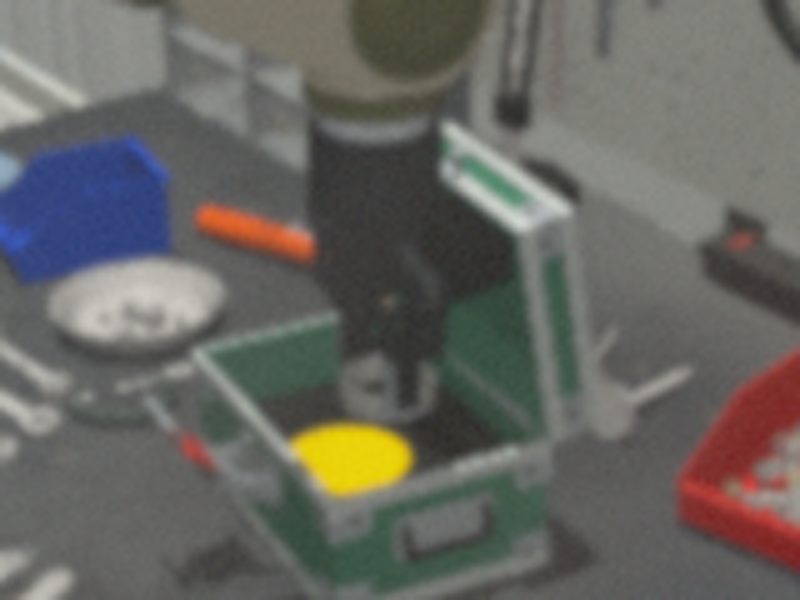

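View pics/t15.png

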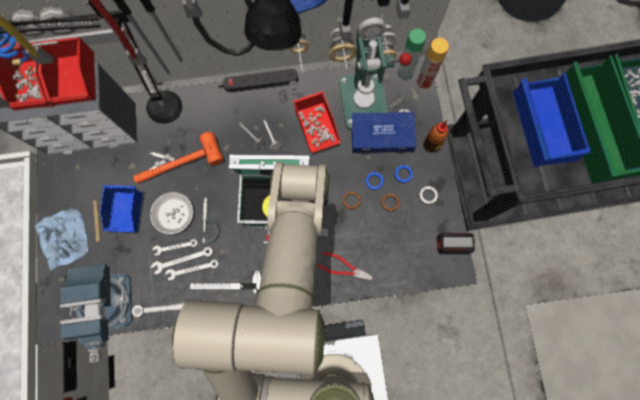

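Run:
```python
from h import *
c=cam("scene")
e,M,s=pose();print(e)
print(proj(c,e+[8.7,-2,22.7]),at_z(c,317.6,177.5,e[2]+22.7),at_z(c,317.6,177.5,e[2]+2))
crop(c["img"],295,160,345,200,14,"s16c")
for r in ctrl.regions_of("scene","ring_a_center")[:2]:print(r["score"],r["box"])
```

```text
[551.62   8.15 133.57]
[317.97 177.53] [559.57   6.98 156.27] [580.76  37.48 135.57]
0.61 [310.7, 175.2, 316.7, 183.0]
```

View pics/s16c.png

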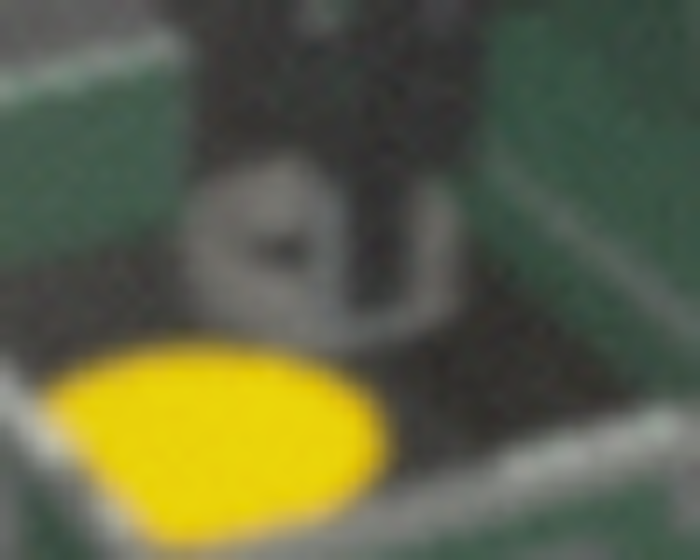

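jog_arm(
  targets=[
    {"offset": [-0.04,0,0.006],"yaw": 0},
    {"offset": [-0.07,0,0.01],"yaw": 0},
    {"offset": [-0.09,0,0.014],"yaw": 0},
    {"offset": [-0.1,0,0.014],"yaw": 0},
    {"offset": [-0.1,0,0.014],"yaw": 0},
    {"offset": [-0.1,0,0.014],"yaw": 0},
  ],
)

```text
time_s: 10.05
eef_pos: [580.1, 103.5, 133.9]
ee_rot: [0.46, -0.462, 0.539, -0.533]
force: [0.1, -0.3, -0.8]
grip_width: 0.645
```

Run:
```python
from h import *
np.set_printoptions(precision=4)
c=cam("scene","s17")
e,M,s=pose();print(e)
print(proj(c,e+[8.7,-2,22.7]))
crop(c["img"],260,120,340,210,8,"s17c")
to([580.3,105.3,85],1.423)
```

```text
[580.1815 103.0984 134.0416]
[307.9413 163.0711]
{'off': array([-0.002 ,  0.0491,  0.0002]), 'axis': [[-0.15, -0.007, 0.989], [-0.989, 0.005, -0.15], [-0.004, -1.0, -0.008]], 'f': array([ 0.0019, -0.6609, -1.8761]), 'g': 0.6409691066188538, 't': 10.1, 'e': array([580.1815, 103.0984, 134.0416]), 'yaw': np.float64(-0.0030772415200921444), 'j6': np.float64(1.694690600987691)}
```

View pics/s17c.png

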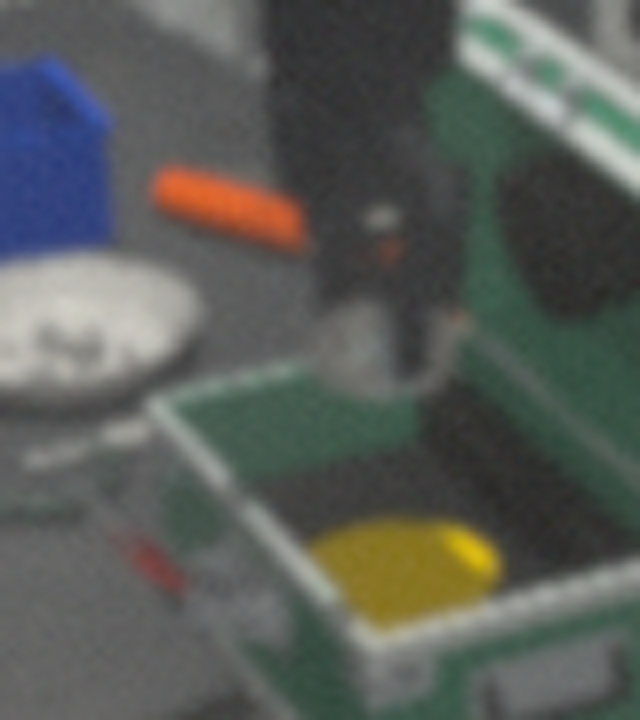

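jog_arm(
  targets=[
    {"offset": [-0.002,0.03,0.0005],"yaw": 0},
    {"offset": [-0.002,0.06,0.0005],"yaw": 0},
    {"offset": [-0.002,0.08,0.001],"yaw": 0},
    {"offset": [-0.002,0.09,0.001],"yaw": 0},
    {"offset": [-0.002,0.09,0.001],"yaw": 0},
    {"offset": [-0.002,0.09,0.001],"yaw": 0},
  ],
)

```text
time_s: 10.6
eef_pos: [581.2, 104.5, 44.8]
ee_rot: [0.46, -0.461, 0.539, -0.534]
force: [0.9, 0.7, -1.0]
grip_width: 0.645
```

Run:
```python
from h import *
np.set_printoptions(precision=4)
c=cam("scene","s18")
e,M,s=pose();print(e)
print(proj(c,e+[8.7,-2,22.7]))
crop(c["img"],260,120,340,210,8,"s18c")
to([580.3,105.3,35],1.423)
```

```text
[581.7016 104.7555  45.5175]
[308.8813 186.8272]
{'off': array([-0.0003,  0.0105, -0.0014]), 'axis': [[-0.151, -0.005, 0.989], [-0.989, 0.005, -0.151], [-0.004, -1.0, -0.005]], 'f': array([ 0.3279,  0.3338, -0.7593]), 'g': 0.644456847369473, 't': 10.65, 'e': array([581.7016, 104.7555,  45.5175]), 'yaw': np.float64(-0.0038493709117375374), 'j6': np.float64(1.6972858303953138)}
```

View pics/s18c.png

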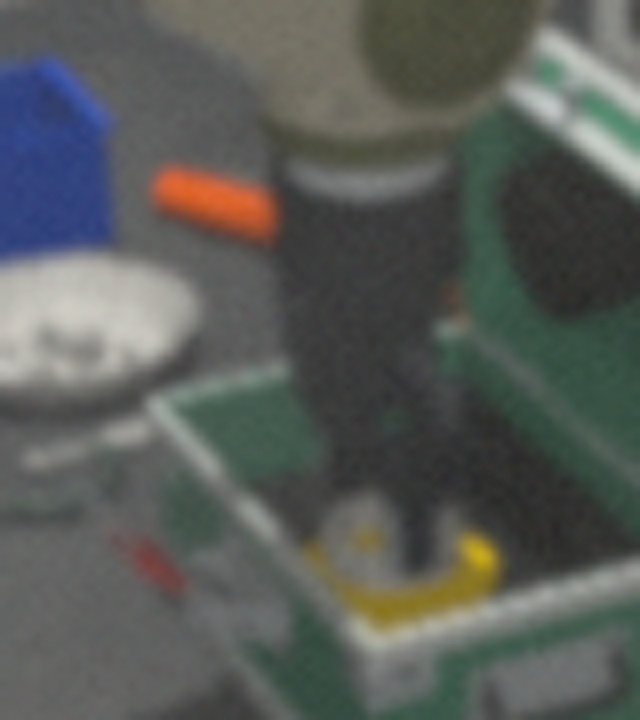

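jog_arm(
  targets=[
    {"offset": [0,0.004,-0.001],"yaw": 0},
    {"offset": [0,0.007,-0.001],"yaw": 0},
    {"offset": [0,0.009,-0.001],"yaw": 0},
    {"offset": [0,0.009,-0.001],"yaw": 0},
    {"offset": [0,0.009,-0.001],"yaw": 0},
  ],
)

```text
time_s: 11.07
eef_pos: [580.6, 105.0, 36.6]
ee_rot: [0.461, -0.461, 0.539, -0.534]
force: [0.1, -0.6, -0.5]
grip_width: 0.645
```

jog_arm(
  targets=[
    {"offset": [0,0.001,0],"yaw": 0},
    {"offset": [0,0.002,0],"yaw": 0},
    {"offset": [0,0.003,0],"yaw": 0},
    {"offset": [0,0.003,0],"yaw": 0},
  ],
)

```text
time_s: 11.4
eef_pos: [580.9, 105.1, 35.1]
ee_rot: [0.461, -0.461, 0.539, -0.534]
force: [-6.2, -0.3, 11.9]
grip_width: 0.645
```

jog_arm(
  targets=[
    {"offset": [0,-0.001,0],"yaw": 0},
    {"offset": [0,-0.001,0],"yaw": 0},
    {"offset": [0,-0.001,0],"yaw": 0},
    {"offset": [0,-0.001,0],"yaw": 0},
  ],
  fingers=0.075,
)

```text
time_s: 11.73
eef_pos: [580.9, 105.0, 36.0]
ee_rot: [0.461, -0.461, 0.539, -0.534]
force: [0.5, -0.2, 0.1]
grip_width: 0.877
```

jog_arm(
  targets=[
    {"offset": [0,-0.02,0],"yaw": 0},
    {"offset": [0,-0.05,0],"yaw": 0},
    {"offset": [0,-0.09,0],"yaw": 0},
    {"offset": [0,-0.11,0],"yaw": 0},
    {"offset": [0,-0.11,0],"yaw": 0},
  ],
)

```text
time_s: 12.15
eef_pos: [583.4, 104.5, 151.0]
ee_rot: [0.463, -0.458, 0.536, -0.536]
force: [1.3, 0.4, 0.4]
grip_width: 0.877
```

Run:
```python
from h import *
np.set_printoptions(precision=4)
c=cam("scene","s19")
crop(c["img"],280,150,340,210,12,"s19c")
print(proj(c,[589,103,65]),proj(c,[589,103,57.5]))
to([430,-306,120],1.423)
to([560,-396,120],1.423)
```

```text
[308.5175 187.7696] [308.5867 189.7239]
{'off': array([ 0.4289,  0.026 , -0.0887]), 'axis': [[-0.151, 0.0, 0.989], [-0.989, 0.005, -0.151], [-0.005, -1.0, -0.0]], 'f': array([ 0.9475, -0.087 , -0.3451]), 'g': 0.8807330865996178, 't': 12.2, 'e': array([582.2623, 104.5093, 147.99  ]), 'yaw': np.float64(-0.003412045936794783), 'j6': np.float64(1.6978937830950929)}
{'off': array([0.4983, 0.0256, 0.0534]), 'axis': [[-0.151, 0.0, 0.989], [-0.989, 0.005, -0.151], [-0.005, -1.0, -0.0]], 'f': array([ 0.9475, -0.087 , -0.3451]), 'g': 0.8807330865996178, 't': 12.2, 'e': array([582.2623, 104.5093, 147.99  ]), 'yaw': np.float64(-0.003412045936794783), 'j6': np.float64(1.6978937830950929)}
```

View pics/s19c.png

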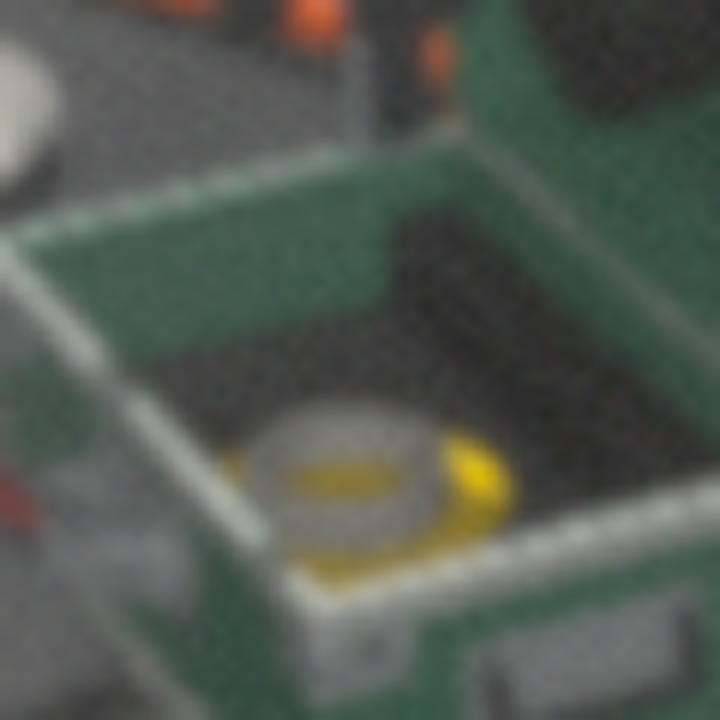

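jog_arm(
  targets=[
    {"offset": [0.04,0,0.004],"yaw": 0},
    {"offset": [0.08,0,0.008],"yaw": 0},
    {"offset": [0.12,0,0.013],"yaw": 0},
    {"offset": [0.16,0,0.017],"yaw": 0},
    {"offset": [0.2,0,0.021],"yaw": 0},
    {"offset": [0.24,0.01,0.026],"yaw": 0},
    {"offset": [0.28,0.03,0.03],"yaw": 0},
    {"offset": [0.32,0.05,0.034],"yaw": 0},
    {"offset": [0.36,0.07,0.039],"yaw": 0},
    {"offset": [0.4,0.08,0.043],"yaw": 0},
    {"offset": [0.44,0.09,0.047],"yaw": 0},
    {"offset": [0.47,0.09,0.05],"yaw": 0},
  ],
  fingers=0.085,
)

```text
time_s: 13.2
eef_pos: [559.0, -368.1, 51.5]
ee_rot: [0.462, -0.46, 0.54, -0.533]
force: [-0.0, 0.6, 0.0]
grip_width: 0.995
```

Run:
```python
from h import *
np.set_printoptions(precision=4)
to([560,-396,30],1.423)
```

```text
{'off': array([0.0277, 0.0212, 0.0053]), 'axis': [[-0.151, -0.004, 0.989], [-0.989, 0.009, -0.151], [-0.008, -1.0, -0.005]], 'f': array([-0.0378,  0.64  ,  0.031 ]), 'g': 0.994744412619193, 't': 13.2, 'e': array([ 559.0399, -368.0581,   51.4988]), 'yaw': np.float64(-0.003741198800444323), 'j6': np.float64(0.9623700005008416)}
```

jog_arm(
  targets=[
    {"offset": [0.02,0,0.004],"yaw": 0},
    {"offset": [0.028,0.01,0.005],"yaw": 0},
    {"offset": [0.028,0.02,0.005],"yaw": 0},
    {"offset": [0.028,0.02,0.005],"yaw": 0},
    {"offset": [0.028,0.02,0.005],"yaw": 0},
  ],
)

```text
time_s: 13.62
eef_pos: [559.6, -394.1, 29.8]
ee_rot: [0.462, -0.46, 0.541, -0.532]
force: [0.3, 0.1, 0.8]
grip_width: 0.997
```

Run:
```python
from h import *
np.set_printoptions(precision=4)
c=cam("scene","s20");crop(c["img"],370,230,450,320,8,"s20c")
to([560,-396,-14],1.423)
```

```text
{'off': array([0.0019, 0.0449, 0.0004]), 'axis': [[-0.149, -0.005, 0.989], [-0.989, 0.01, -0.149], [-0.009, -1.0, -0.006]], 'f': array([-0.0512, -0.7694,  0.0667]), 'g': 0.9960802211914794, 't': 13.6667, 'e': array([ 560.0683, -394.5097,   30.9404]), 'yaw': np.float64(-0.0020729231466276588), 'j6': np.float64(0.9333963248916178)}
```

View pics/s20c.png

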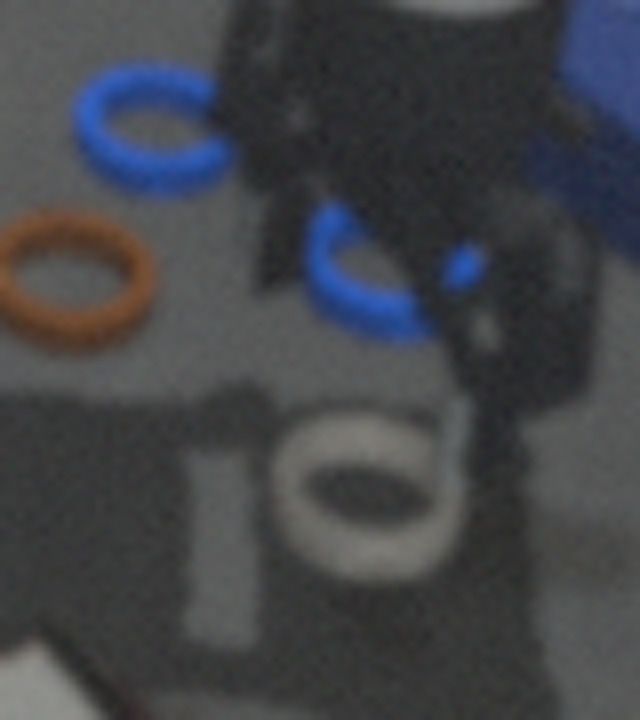

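jog_arm(
  targets=[
    {"offset": [0.001,0.02,0],"yaw": 0},
    {"offset": [0.001,0.035,0],"yaw": 0},
    {"offset": [0.001,0.045,0],"yaw": 0},
    {"offset": [0.001,0.045,0],"yaw": 0},
    {"offset": [0.001,0.045,0],"yaw": 0},
  ],
)

```text
time_s: 14.08
eef_pos: [560.0, -394.5, -13.6]
ee_rot: [0.462, -0.46, 0.54, -0.532]
force: [-0.1, 0.2, 1.1]
grip_width: 0.998
```

jog_arm(
  targets=[
    {"offset": [0,0,0],"yaw": 0},
    {"offset": [0,0,0],"yaw": 0},
    {"offset": [0,0,0],"yaw": 0},
    {"offset": [0,0,0],"yaw": 0},
    {"offset": [0,0,0],"yaw": 0},
  ],
  fingers=0.045,
  grip_force=40,
)

```text
time_s: 14.5
eef_pos: [560.7, -395.0, -11.6]
ee_rot: [0.463, -0.46, 0.539, -0.533]
force: [-1.8, 1.9, 6.9]
grip_width: 0.652
```

Run:
```python
from h import *
np.set_printoptions(precision=4)
c=cam("scene","s21");crop(c["img"],370,230,450,320,8,"s21c")
to([560,-396,-14],1.423)
```

```text
{'off': array([ 0.0011,  0.0024, -0.0005]), 'axis': [[-0.148, -0.003, 0.989], [-0.989, 0.008, -0.148], [-0.008, -1.0, -0.004]], 'f': array([-1.5906,  2.0863,  7.4157]), 'g': 0.6538485294362042, 't': 14.55, 'e': array([ 560.7159, -394.9684,  -11.593 ]), 'yaw': np.float64(-0.0011601504834981569), 'j6': np.float64(0.9322080684006783)}
```

View pics/s21c.png

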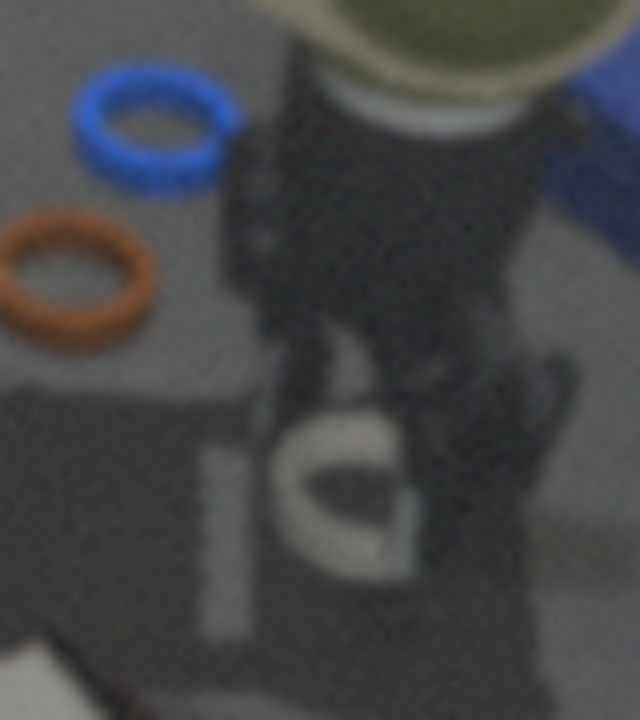

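jog_arm(
  targets=[
    {"offset": [0,-0.01,0],"yaw": 0},
    {"offset": [0,-0.03,0],"yaw": 0},
    {"offset": [0,-0.07,0],"yaw": 0},
    {"offset": [0,-0.11,0],"yaw": 0},
    {"offset": [0,-0.155,0],"yaw": 0},
    {"offset": [0,-0.155,0],"yaw": 0},
  ],
)

```text
time_s: 15.05
eef_pos: [563.3, -398.4, 153.7]
ee_rot: [-0.463, 0.46, -0.533, 0.538]
force: [0.6, -0.6, -0.5]
grip_width: 0.65
```

Run:
```python
from h import *
np.set_printoptions(precision=4)
c=cam("scene","s22");crop(c["img"],370,180,450,270,8,"s22c")
e,M,s=pose()
print((proj(c,e+[8.2,-3,20])-[370,180])*8)
to([580.5,106,145],1.423)
```

```text
[444.9956 485.1154]
{'off': array([-0.5008,  0.0055, -0.0571]), 'axis': [[-0.148, 0.005, 0.989], [-0.989, 0.001, -0.148], [-0.001, -1.0, 0.005]], 'f': array([-0.1792,  0.2112, -1.166 ]), 'g': 0.6518570592388864, 't': 15.1, 'e': array([ 562.6732, -397.7674,  150.1847]), 'yaw': np.float64(-0.0011339209308731668), 'j6': np.float64(0.9326252178514597)}
```

View pics/s22c.png

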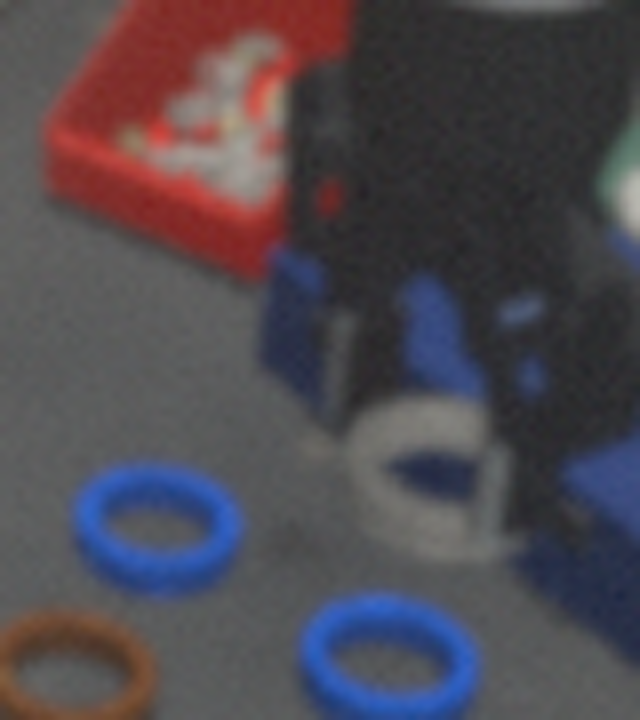

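jog_arm(
  targets=[
    {"offset": [-0.04,0,-0.005],"yaw": 0},
    {"offset": [-0.08,0,-0.009],"yaw": 0},
    {"offset": [-0.12,0,-0.014],"yaw": 0},
    {"offset": [-0.16,0,-0.018],"yaw": 0},
    {"offset": [-0.2,0,-0.023],"yaw": 0},
    {"offset": [-0.24,0,-0.027],"yaw": 0},
    {"offset": [-0.28,0,-0.032],"yaw": 0},
    {"offset": [-0.32,0,-0.036],"yaw": 0},
    {"offset": [-0.36,0,-0.041],"yaw": 0},
    {"offset": [-0.4,0,-0.046],"yaw": 0},
    {"offset": [-0.44,0,-0.05],"yaw": 0},
    {"offset": [-0.47,0,-0.054],"yaw": 0},
  ],
)

```text
time_s: 16.1
eef_pos: [578.1, 78.1, 149.8]
ee_rot: [-0.463, 0.461, -0.535, 0.536]
force: [0.6, 0.3, -2.0]
grip_width: 0.65
```

Run:
```python
from h import *
np.set_printoptions(precision=4)
to([580.5,105.5,125],1.423)
```

```text
{'off': array([-0.0274,  0.0248, -0.0017]), 'axis': [[-0.147, 0.003, 0.989], [-0.989, 0.001, -0.147], [-0.002, -1.0, 0.003]], 'f': array([ 0.5913,  0.2521, -1.9934]), 'g': 0.6503201134555845, 't': 16.1, 'e': array([578.0864,  78.1412, 149.7716]), 'yaw': np.float64(0.0001834311491464291), 'j6': np.float64(1.6509165590834392)}
```

jog_arm(
  targets=[
    {"offset": [-0.015,0.01,-0.001],"yaw": 0},
    {"offset": [-0.027,0.025,-0.002],"yaw": 0},
    {"offset": [-0.027,0.025,-0.002],"yaw": 0},
    {"offset": [-0.027,0.025,-0.002],"yaw": 0},
    {"offset": [-0.027,0.025,-0.002],"yaw": 0},
  ],
)

```text
time_s: 16.52
eef_pos: [580.2, 104.4, 125.1]
ee_rot: [-0.463, 0.461, -0.535, 0.536]
force: [0.5, 0.4, -2.2]
grip_width: 0.652
```

Run:
```python
from h import *
np.set_printoptions(precision=4)
c=cam("scene","s23")
e,M,s=pose();print(e)
l,t,f=270,140,10
im=cv2.resize(c["img"][t:t+60,l:l+75,::-1],None,fx=f,fy=f,interpolation=cv2.INTER_CUBIC)
for p,col in((e+[8.2,-3,22],(0,255,0)),([589,103,65],(0,0,255)),([589,103,50],(255,0,0))):
    a=(proj(c,p)-[l-.5,t-.5])*f;print(a);cv2.circle(im,tuple(int(v) for v in a),3,col,-1)
# ring outlines
for ctr,col in((e+[8.2,-3,29.5],(0,255,0)),(np.array([589,103,65]),(0,0,255))):
    pts=np.array([(proj(c,ctr+29*np.array([np.cos(a),np.sin(a),0]))-[l-.5,t-.5])*f for a in np.linspace(0,6.28,60)]).astype(np.int32)
    cv2.polylines(im,[pts],True,col,1)
cv2.imwrite("pics/s23c.png",im)
to([580.5,105.5,58],1.423)
```

```text
[580.4587 104.181  125.4244]
[384.6042 262.0429]
[390.1754 482.6964]
[391.5551 521.6609]
{'off': array([-0.0012,  0.0674, -0.0004]), 'axis': [[-0.148, 0.004, 0.989], [-0.989, 0.001, -0.148], [-0.002, -1.0, 0.004]], 'f': array([-0.5604, -0.8513, -1.016 ]), 'g': 0.6509271972948475, 't': 16.5667, 'e': array([580.4587, 104.181 , 125.4244]), 'yaw': np.float64(-0.0008711556366005624), 'j6': np.float64(1.6976521637582094)}
```

View pics/s23c.png

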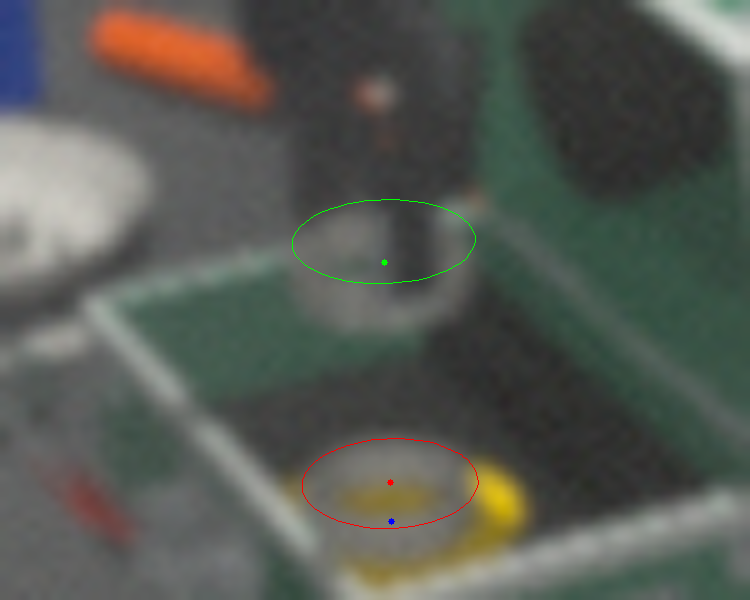

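jog_arm(
  targets=[
    {"offset": [-0.001,0.03,0],"yaw": 0},
    {"offset": [-0.001,0.055,0],"yaw": 0},
    {"offset": [-0.001,0.066,0],"yaw": 0},
    {"offset": [-0.001,0.068,0],"yaw": 0},
    {"offset": [-0.001,0.068,0],"yaw": 0},
    {"offset": [-0.001,0.068,0],"yaw": 0},
  ],
)

```text
time_s: 17.07
eef_pos: [581.8, 104.9, 59.0]
ee_rot: [-0.463, 0.459, -0.535, 0.537]
force: [-0.2, -0.2, -2.0]
grip_width: 0.649
```

jog_arm(
  targets=[
    {"offset": [0,0.001,0],"yaw": 0},
    {"offset": [0,0.002,0],"yaw": 0},
    {"offset": [0,0.003,0],"yaw": 0},
    {"offset": [0,0.003,0],"yaw": 0},
  ],
)

```text
time_s: 17.4
eef_pos: [581.9, 104.9, 56.2]
ee_rot: [-0.463, 0.459, -0.534, 0.537]
force: [0.6, -0.4, -2.3]
grip_width: 0.655
```

Run:
```python
from h import *
np.set_printoptions(precision=4)
c=cam("scene","s24")
e,M,s=pose();print(e,s["force"])
crop(c["img"],270,140,345,200,10,"s24c")
```

```text
[581.8529 104.9678  56.152 ] [ 0.058  -0.5753 -1.4956]
```

View pics/s24c.png

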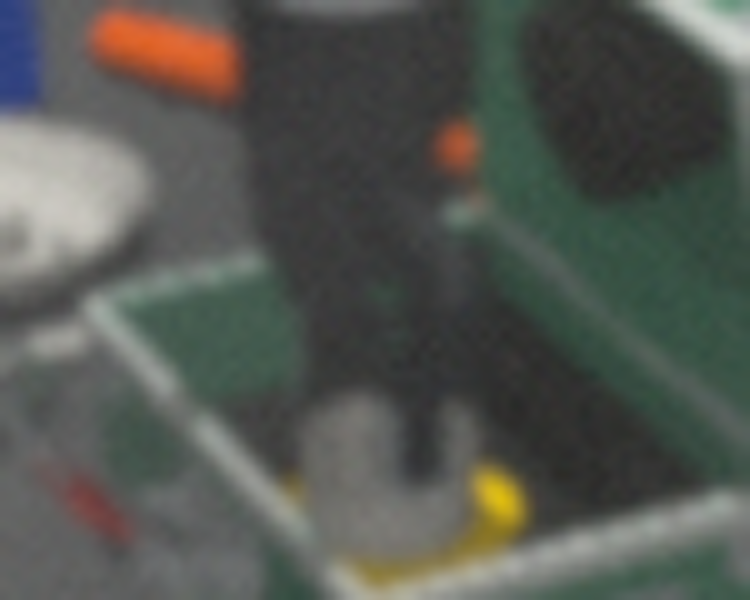

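jog_arm(
  targets=[
    {"offset": [0,0.001,-0.001],"yaw": 0},
    {"offset": [0,0.002,-0.001],"yaw": 0},
    {"offset": [0,0.003,-0.001],"yaw": 0},
    {"offset": [0,0.003,-0.001],"yaw": 0},
  ],
)

```text
time_s: 17.78
eef_pos: [581.0, 105.2, 53.5]
ee_rot: [-0.463, 0.459, -0.534, 0.537]
force: [-1.1, 0.1, 2.5]
grip_width: 0.648
```

jog_arm(
  targets=[
    {"offset": [0,0.0005,0],"yaw": 0},
    {"offset": [0,0.001,0],"yaw": 0},
    {"offset": [0,0.001,0],"yaw": 0},
  ],
)

```text
time_s: 18.03
eef_pos: [581.2, 105.2, 53.4]
ee_rot: [-0.464, 0.459, -0.534, 0.537]
force: [-3.2, -1.8, 8.5]
grip_width: 0.652
```

jog_arm(
  targets=[
    {"offset": [0,0,0],"yaw": 0},
    {"offset": [0,0,0],"yaw": 0},
    {"offset": [0,0,0],"yaw": 0},
    {"offset": [0,0,0],"yaw": 0},
  ],
  fingers=0.075,
)

```text
time_s: 18.37
eef_pos: [581.2, 105.2, 53.2]
ee_rot: [-0.464, 0.459, -0.534, 0.537]
force: [0.2, 0.5, 0.8]
grip_width: 0.881
```

jog_arm(
  targets=[
    {"offset": [0,-0.02,0],"yaw": 0},
    {"offset": [0,-0.05,0],"yaw": 0},
    {"offset": [0,-0.09,0],"yaw": 0},
    {"offset": [0,-0.12,0],"yaw": 0},
    {"offset": [0,-0.14,0],"yaw": 0},
    {"offset": [0,-0.14,0],"yaw": 0},
  ],
)

```text
time_s: 18.87
eef_pos: [581.8, 105.1, 198.0]
ee_rot: [-0.466, 0.457, -0.532, 0.539]
force: [0.6, 0.1, -0.1]
grip_width: 0.878
```

Run:
```python
from h import *
c=cam("scene","s25")
e,M,s=pose();print(e,s["force"],s["joints"])
crop(c["img"],270,100,370,200,7,"s25c")
```

```text
[580.93 105.05 195.11] [-0.07 -0.22 -0.68] [-0.02  0.46  1.33  0.    1.34  1.7 ]
```

View pics/s25c.png

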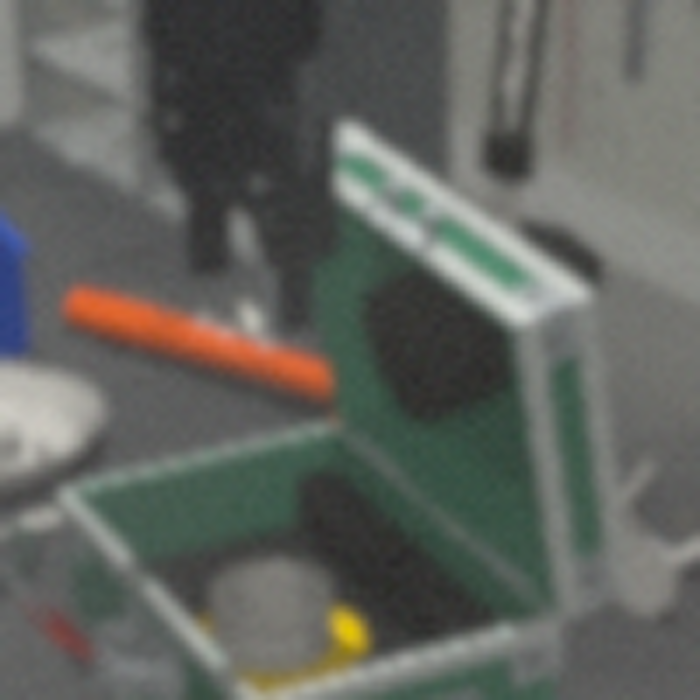

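```bash
cat >> h.py <<'E'
CC=np.array([603.8,101.]);XA=np.array([.989,-.147]);YA=np.array([.147,.989]);OFF=np.array([8.5,-2.5])
def case2tcp(cx,cy): return CC+cx*XA+cy*YA-OFF
E
python3 - <<'E'
from h import *
np.set_printoptions(precision=4)
to([*case2tcp(-15,-160),212],1.423);to([*case2tcp(116,-160),212],1.423);to([*case2tcp(116,-80),212],1.423)
print(case2tcp(116,-80))
E
```

```text
{'off': array([ 0.1594, -0.0173, -0.0002]), 'axis': [[-0.148, 0.012, 0.989], [-0.989, 0.001, -0.148], [-0.003, -1.0, 0.011]], 'f': array([-0.0711, -0.2191, -0.6786]), 'g': 0.8817700127001037, 't': 18.9167, 'e': array([580.93  , 105.0484, 195.1074]), 'yaw': np.float64(-0.0009750021924075369), 'j6': np.float64(1.6994416883406407)}
{'off': array([ 0.1592, -0.0158,  0.1308]), 'axis': [[-0.148, 0.012, 0.989], [-0.989, 0.001, -0.148], [-0.003, -1.0, 0.011]], 'f': array([-0.0711, -0.2191, -0.6786]), 'g': 0.8817700127001037, 't': 18.9167, 'e': array([580.93  , 105.0484, 195.1074]), 'yaw': np.float64(-0.0009750021924075369), 'j6': np.float64(1.6994416883406407)}
{'off': array([ 0.0792, -0.0156,  0.1307]), 'axis': [[-0.148, 0.012, 0.989], [-0.989, 0.001, -0.148], [-0.003, -1.0, 0.011]], 'f': array([-0.0711, -0.2191, -0.6786]), 'g': 0.8817700127001037, 't': 18.9167, 'e': array([580.93  , 105.0484, 195.1074]), 'yaw': np.float64(-0.0009750021924075369), 'j6': np.float64(1.6994416883406407)}
[698.264   7.328]
```

jog_arm(
  targets=[
    {"offset": [0.04,-0.005,0],"yaw": 0},
    {"offset": [0.08,-0.01,0],"yaw": 0},
    {"offset": [0.12,-0.016,0],"yaw": 0},
    {"offset": [0.155,-0.016,0],"yaw": 0},
    {"offset": [0.165,-0.016,0.01],"yaw": 0},
    {"offset": [0.165,-0.016,0.04],"yaw": 0},
    {"offset": [0.165,-0.016,0.08],"yaw": 0},
    {"offset": [0.165,-0.016,0.11],"yaw": 0},
    {"offset": [0.165,-0.016,0.13],"yaw": 0},
    {"offset": [0.165,-0.016,0.13],"yaw": 0},
    {"offset": [0.165,-0.016,0.13],"yaw": 0},
  ],
  fingers=0.0,
)

```text
time_s: 19.83
eef_pos: [684.6, -77.4, 209.5]
ee_rot: [-0.464, 0.459, -0.534, 0.537]
force: [-0.6, -0.6, 0.7]
grip_width: -0.001
```

Run:
```python
from h import *
np.set_printoptions(precision=4)
c=cam("scene","s26")
crop(c["img"],270,80,390,190,6,"s26c")
to([*case2tcp(116,-80),212],1.423)
print(ctrl.sense()["joints"])
```

```text
{'off': array([-0.0857, -0.0012,  0.0014]), 'axis': [[-0.148, 0.009, 0.989], [-0.989, 0.002, -0.148], [-0.003, -1.0, 0.009]], 'f': array([-0.3593, -0.1278, -0.2219]), 'g': -0.002617477935843307, 't': 19.8833, 'e': array([684.1814, -77.2337, 210.5142]), 'yaw': np.float64(-0.0009220390790947164), 'j6': np.float64(1.4356128634340504)}
[-0.2837  0.694   0.919   0.004   1.5204  1.4356]
```

View pics/s26c.png

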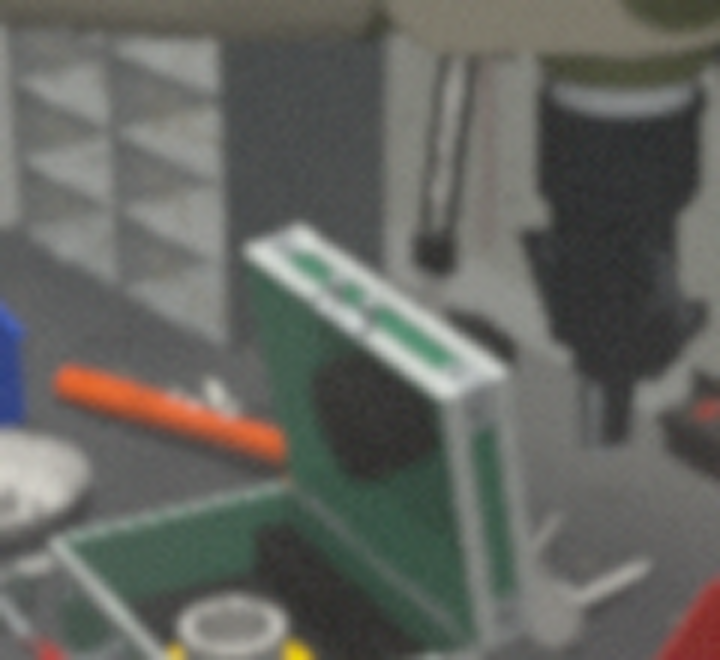

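Run:
```python
from h import *
c=cam("scene")
e,M,s=pose()
for z in(10,15,20,25):print(z,proj(c,e+[8.5,-2.5,z]))
def case(p):
    d=p[:2]-CC;return np.array([d@XA,d@YA,p[2]])
for px in((504,378),(443,393),(300,224),(247,250)):
    print(case(at_z(c,px[0]/6+270,px[1]/6+80,248)),case(at_z(c,px[0]/6+270,px[1]/6+80,243)))
```

```text
10 [371.98 155.91]
15 [372.08 154.34]
20 [372.18 152.77]
25 [372.28 151.19]
[  84.17 -113.74  248.  ] [  90.06 -104.34  243.  ]
[  49.49 -114.35  248.  ] [  55.03 -104.95  243.  ]
[ 92.2 119.5 248. ] [ 98.17 131.29 243.  ]
[ 48.86  98.77 248.  ] [ 54.39 110.35 243.  ]
```

jog_arm(
  targets=[
    {"offset": [-0.03,-0.001,0.001],"yaw": 0},
    {"offset": [-0.06,-0.001,0.001],"yaw": 0},
    {"offset": [-0.085,-0.001,0.001],"yaw": 0},
    {"offset": [-0.085,-0.001,-0.008],"yaw": 0},
    {"offset": [-0.085,-0.001,-0.016],"yaw": 0},
    {"offset": [-0.085,-0.001,-0.022],"yaw": 0},
    {"offset": [-0.085,-0.001,-0.028],"yaw": 0},
    {"offset": [-0.085,-0.001,-0.034],"yaw": 0},
  ],
)

```text
time_s: 20.6
eef_pos: [661.9, 12.2, 212.8]
ee_rot: [-0.465, 0.458, -0.534, 0.538]
force: [1.0, 0.4, -0.9]
grip_width: -0.0
```

Run:
```python
from h import *
np.set_printoptions(precision=4)
c=cam("scene","s27")
crop(c["img"],270,80,390,190,6,"s27c")
e,M,s=pose();print(e,s["force"],"case",(e[:2]+OFF-CC)@XA,(e[:2]+OFF-CC)@YA)
```

```text
[661.2328  12.3958 212.9815] [-0.7217  0.0721  0.9601] case 78.59984686687483 -80.4099766981695
```

View pics/s27c.png

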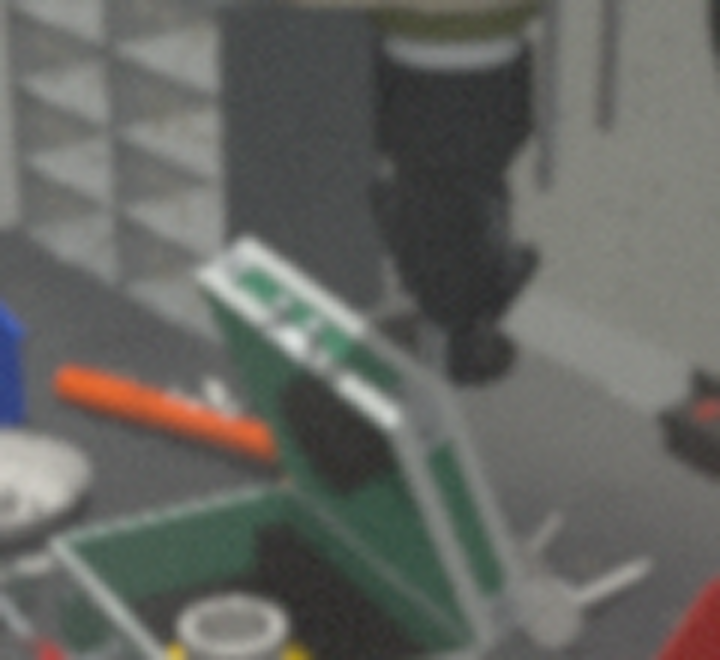

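jog_arm(
  targets=[
    {"offset": [0,0,-0.006],"yaw": 0},
    {"offset": [0,0,-0.012],"yaw": 0},
    {"offset": [0,0,-0.018],"yaw": 0},
    {"offset": [0,0,-0.02],"yaw": 0},
    {"offset": [0,0,-0.02],"yaw": 0},
  ],
)

```text
time_s: 21.07
eef_pos: [641.0, 15.5, 213.1]
ee_rot: [-0.465, 0.459, -0.534, 0.538]
force: [-0.3, -0.3, 0.8]
grip_width: 0.0
```

Run:
```python
from h import *
np.set_printoptions(precision=4)
c=cam("scene","s28")
crop(c["img"],270,80,390,190,6,"s28c")
e,M,s=pose();print(e,s["force"],"case",(e[:2]+OFF-CC)@XA,(e[:2]+OFF-CC)@YA)
```

```text
[641.2987  15.3753 212.9752] [-0.015   0.5916  0.5491] case 58.44706274085638 -80.39348851496774
```

View pics/s28c.png

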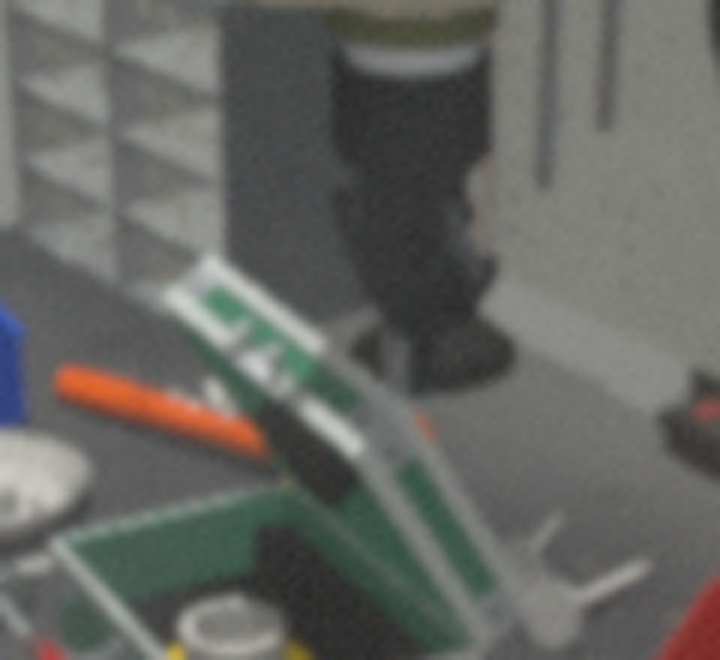

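Run:
```python
from h import *
np.set_printoptions(precision=4)
to([*case2tcp(-170,0),270],1.423)
print(case2tcp(-170,0))
```

```text
{'off': array([-0.0804, -0.059 , -0.2279]), 'axis': [[-0.148, 0.01, 0.989], [-0.989, 0.001, -0.148], [-0.003, -1.0, 0.01]], 'f': array([-0.015 ,  0.5916,  0.5491]), 'g': -0.0024008198755088696, 't': 21.1167, 'e': array([641.2987,  15.3753, 212.9752]), 'yaw': np.float64(-0.0005434849740488801), 'j6': np.float64(1.5592459161414765)}
[427.17 128.49]
```

jog_arm(
  targets=[
    {"offset": [0,-0.03,0],"yaw": 0},
    {"offset": [0,-0.055,0],"yaw": 0},
    {"offset": [-0.01,-0.06,-0.01],"yaw": 0},
    {"offset": [-0.025,-0.06,-0.04],"yaw": 0},
    {"offset": [-0.04,-0.06,-0.08],"yaw": 0},
    {"offset": [-0.055,-0.06,-0.12],"yaw": 0},
    {"offset": [-0.07,-0.06,-0.16],"yaw": 0},
    {"offset": [-0.08,-0.06,-0.2],"yaw": 0},
    {"offset": [-0.08,-0.06,-0.225],"yaw": 0},
    {"offset": [-0.08,-0.06,-0.225],"yaw": 0},
    {"offset": [-0.08,-0.06,-0.225],"yaw": 0},
  ],
)

```text
time_s: 22.03
eef_pos: [429.2, 128.2, 271.3]
ee_rot: [-0.465, 0.459, -0.533, 0.538]
force: [1.0, -0.3, 0.5]
grip_width: -0.004
```

Run:
```python
from h import *
np.set_printoptions(precision=4)
c=cam("scene","s29");t=cam("top","t29")
crop(c["img"],230,120,350,230,6,"s29c");crop(t["img"],220,150,320,260,6,"t29c")
to([*case2tcp(-170,0),91],1.423)
e,M,s=pose();print((e[:2]+OFF-CC)@XA,(e[:2]+OFF-CC)@YA)
```

```text
{'off': array([ 0.0001,  0.1798, -0.0053]), 'axis': [[-0.148, 0.01, 0.989], [-0.989, 0.001, -0.148], [-0.003, -1.0, 0.01]], 'f': array([-0.3208, -0.3667,  0.5652]), 'g': 0.0009621623549517871, 't': 22.1333, 'e': array([430.5213, 127.5606, 270.8631]), 'yaw': np.float64(-0.0007377905879195623), 'j6': np.float64(1.7447197261964578)}
-166.50300866727534 -0.4265687555197708
```

View pics/s29c.png

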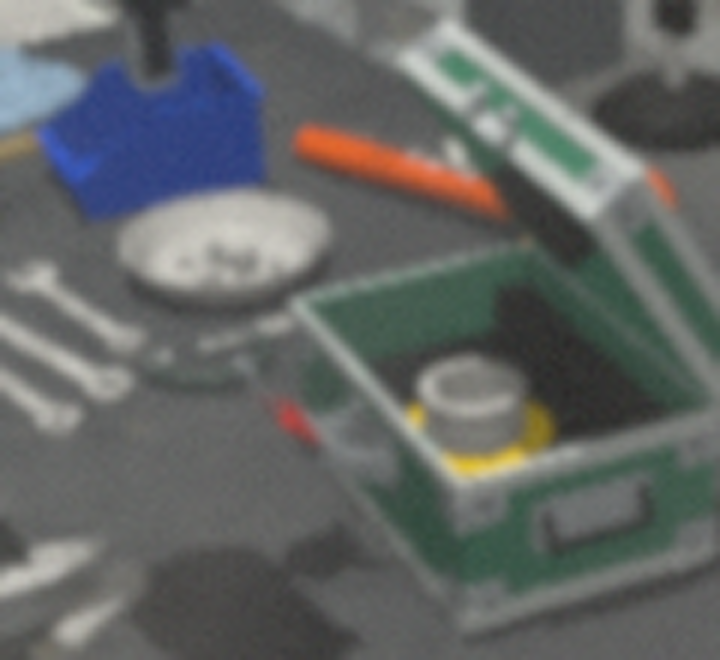

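View pics/t29c.png

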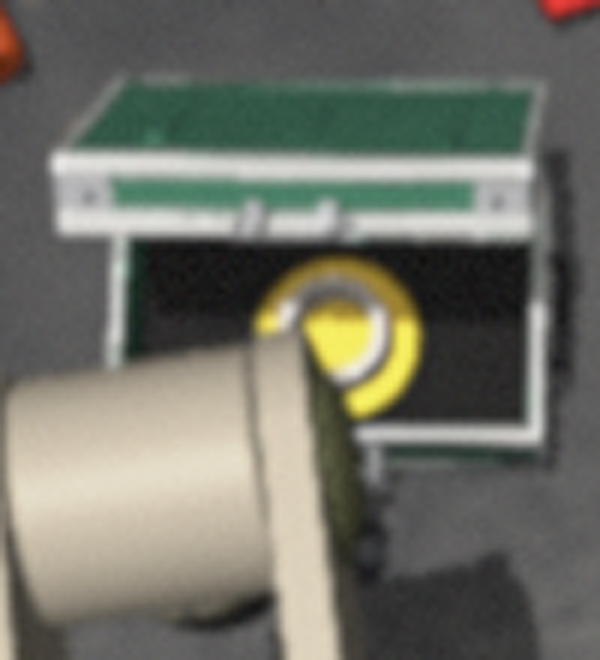

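jog_arm(
  targets=[
    {"offset": [0,0.03,-0.003],"yaw": 0},
    {"offset": [0,0.06,-0.004],"yaw": 0},
    {"offset": [0,0.09,-0.005],"yaw": 0},
    {"offset": [0,0.12,-0.006],"yaw": 0},
    {"offset": [0,0.14,-0.007],"yaw": 0},
    {"offset": [0,0.14,-0.007],"yaw": 0},
    {"offset": [0,0.14,-0.007],"yaw": 0},
  ],
)

```text
time_s: 22.72
eef_pos: [425.5, 128.5, 130.5]
ee_rot: [-0.464, 0.459, -0.534, 0.538]
force: [-0.4, 0.6, -0.4]
grip_width: 0.003
```

Run:
```python
from h import *
np.set_printoptions(precision=4)
c=cam("scene","s30")
crop(c["img"],230,120,350,230,6,"s30c")
e,M,s=pose();print((e[:2]+OFF-CC)@XA,(e[:2]+OFF-CC)@YA,e)
```

```text
-171.04344832242893 -0.08494904643049139 [426.0799 128.5661 131.5133]
```

View pics/s30c.png

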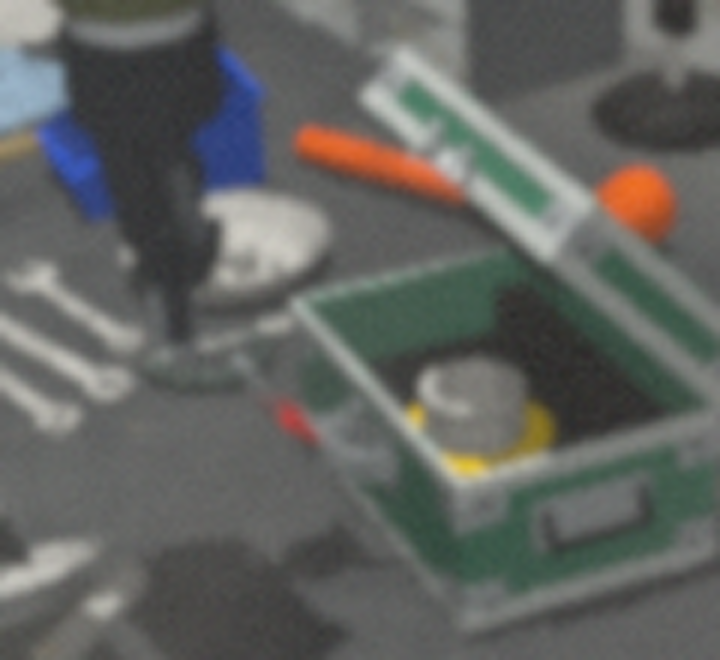

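jog_arm(
  targets=[
    {"offset": [0,0,0],"yaw": 0},
    {"offset": [0,0,0],"yaw": 0},
    {"offset": [0,0,0],"yaw": 0},
    {"offset": [0,0,0],"yaw": 0},
    {"offset": [0,0,0],"yaw": 0},
    {"offset": [0,0,0],"yaw": 0},
    {"offset": [0,0,0],"yaw": 0},
    {"offset": [0,0,0],"yaw": 0},
    {"offset": [0,0,0],"yaw": 0},
    {"offset": [0,0,0],"yaw": 0},
    {"offset": [0,0,0],"yaw": 0},
    {"offset": [0,0,0],"yaw": 0},
  ],
)

```text
time_s: 23.77
eef_pos: [426.1, 128.6, 131.5]
ee_rot: [-0.465, 0.458, -0.534, 0.538]
force: [0.2, -0.9, -0.5]
grip_width: -0.0
```

Run:
```python
from h import *
c=cam("scene","s31")
crop(c["img"],230,140,320,220,8,"s31c")
def w(cx,cy,z): return np.append(CC+cx*XA+cy*YA,z)
for th in(1.88,1.98,2.08):
  print(th,"tip",(proj(c,w(-91-50*np.cos(th-1.17),0,62+50*np.sin(th-1.17)))-[230,140])*8)
print("pivot",(proj(c,w(-91,0,62))-[230,140])*8,"keeper",(proj(c,w(-81,0,112))-[230,140])*8)
for x in(-150,-140,-130,-120):print(x,[(((proj(c,w(x,y,z)))-[230,140])*8).round() for y,z in((0,115),(0,130),(23,122),(-23,122))])
e,M,s=pose();print("tip",(proj(c,e+[8.5,-2.5,17])-[230,140])*8,e)
```

```text
1.88 tip [364.92 387.93]
1.98 tip [372.37 377.86]
2.08 tip [380.72 368.36]
pivot [458.5 434.4] keeper [474.22 320.49]
-150 [array([310., 356.]), array([307., 322.]), array([288., 315.]), array([331., 367.])]
-140 [array([334., 350.]), array([331., 316.]), array([311., 309.]), array([355., 360.])]
-130 [array([358., 344.]), array([355., 310.]), array([335., 303.]), array([379., 354.])]
-120 [array([382., 337.]), array([379., 304.]), array([359., 297.]), array([404., 348.])]
tip [250.79 292.97] [426.09 128.57 131.5 ]
```

View pics/s31c.png

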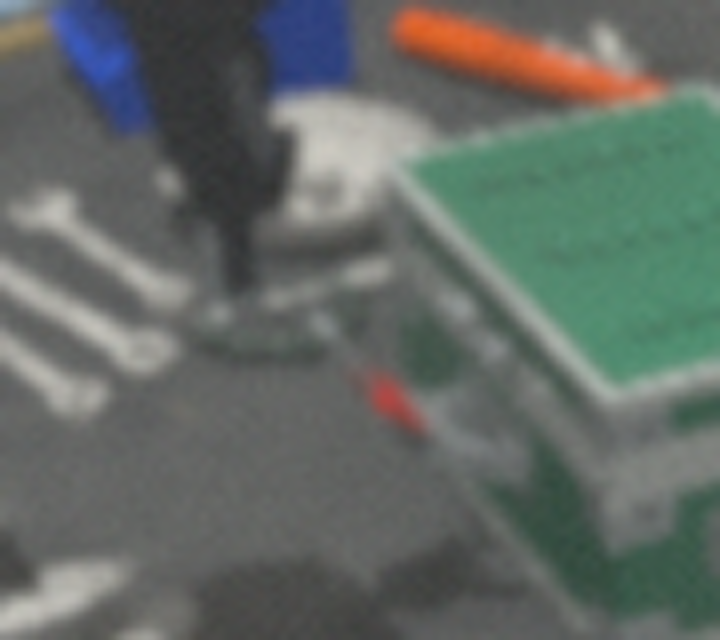

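jog_arm(
  targets=[
    {"offset": [0,0.02,-0.005],"yaw": 0},
    {"offset": [0,0.039,-0.005],"yaw": 0},
    {"offset": [0,0.039,-0.005],"yaw": 0},
    {"offset": [0,0.039,-0.005],"yaw": 0},
  ],
)

```text
time_s: 24.15
eef_pos: [421.3, 129.3, 92.4]
ee_rot: [-0.464, 0.459, -0.534, 0.538]
force: [0.7, -0.7, 0.5]
grip_width: 0.0
```

Run:
```python
from h import *
c=cam("scene","s32")
crop(c["img"],230,140,320,220,8,"s32c")
e,M,s=pose();print((proj(c,e+[8.5,-2.5,17])-[230,140])*8,e,(e[:2]+OFF-CC)@XA,(e[:2]+OFF-CC)@YA)
```

```text
[249.79 382.63] [421.97 129.36  93.12] -175.22838204823842 0.09792019425271192
```

View pics/s32c.png

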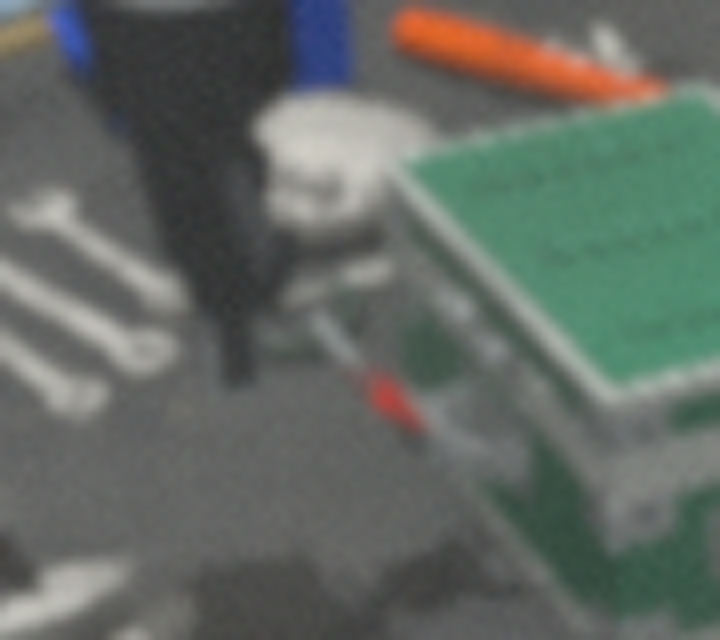

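jog_arm(
  targets=[
    {"offset": [0,0,0.008],"yaw": 0},
    {"offset": [0,0,0.016],"yaw": 0},
    {"offset": [0,0,0.022],"yaw": 0},
    {"offset": [0,0,0.028],"yaw": 0},
    {"offset": [0,0,0.034],"yaw": 0},
    {"offset": [0,0,0.04],"yaw": 0},
    {"offset": [0,0,0.045],"yaw": 0},
    {"offset": [0,0,0.05],"yaw": 0},
    {"offset": [0,0,0.05],"yaw": 0},
  ],
)

```text
time_s: 24.95
eef_pos: [472.2, 121.8, 93.7]
ee_rot: [-0.465, 0.458, -0.533, 0.538]
force: [-0.8, 0.1, 0.4]
grip_width: -0.0
```

Run:
```python
from h import *
c=cam("scene","s33")
crop(c["img"],230,140,320,220,8,"s33c")
e,M,s=pose();print((proj(c,e+[8.5,-2.5,17])-[230,140])*8,e,(e[:2]+OFF-CC)@XA,(e[:2]+OFF-CC)@YA,s["force"])
```

```text
[371.21 350.41] [471.67 121.84  93.55] -124.96127961661638 -0.03472105750412169 [-0.64 -0.77  0.41]
```

View pics/s33c.png

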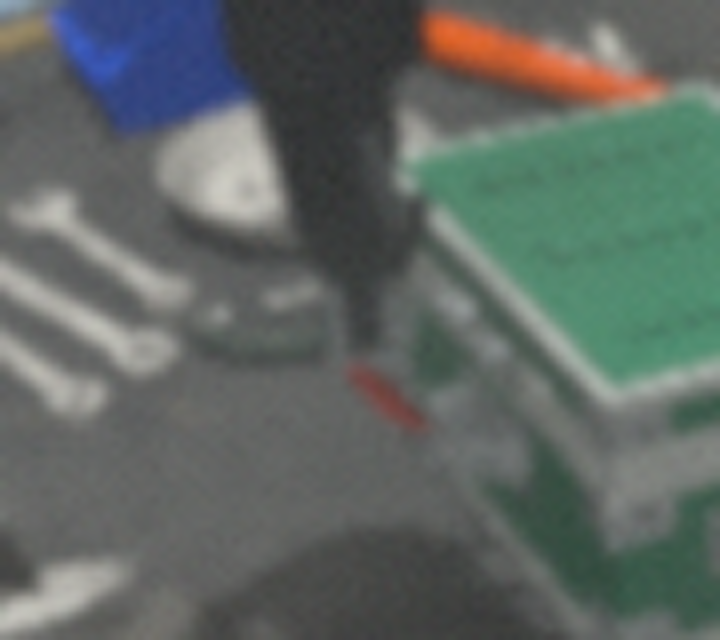

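jog_arm(
  targets=[
    {"offset": [0,0,0.005],"yaw": 0},
    {"offset": [0,0,0.01],"yaw": 0},
    {"offset": [0,0,0.015],"yaw": 0},
    {"offset": [0,0,0.02],"yaw": 0},
    {"offset": [0,0,0.022],"yaw": 0},
    {"offset": [0,0,0.022],"yaw": 0},
  ],
)

```text
time_s: 25.5
eef_pos: [493.9, 118.5, 93.8]
ee_rot: [-0.465, 0.458, -0.534, 0.538]
force: [-0.3, 0.3, -0.3]
grip_width: 0.001
```

Run:
```python
from h import *
c=cam("scene","s34")
crop(c["img"],230,140,320,220,8,"s34c")
e,M,s=pose();print((proj(c,e+[8.5,-2.5,17])-[230,140])*8,e,(e[:2]+OFF-CC)@XA,(e[:2]+OFF-CC)@YA,s["force"])
```

```text
[423.46 336.62] [493.53 118.54  93.71] -102.85654489969788 -0.085400591682113 [-0.11  0.32 -0.34]
```

View pics/s34c.png

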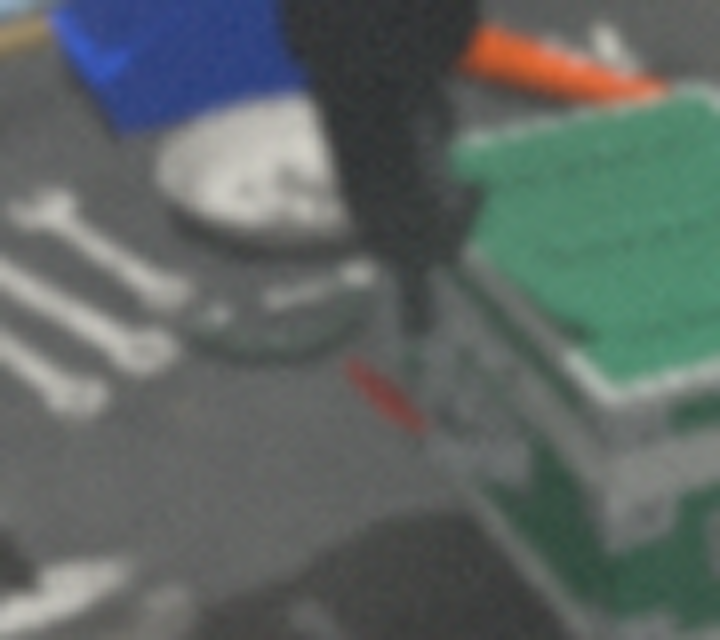

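jog_arm(
  targets=[
    {"offset": [0,-0.005,-0.02],"yaw": 0},
    {"offset": [0,-0.03,-0.05],"yaw": 0},
    {"offset": [0,-0.06,-0.08],"yaw": 0},
    {"offset": [0,-0.08,-0.1],"yaw": 0},
    {"offset": [0,-0.08,-0.1],"yaw": 0},
  ],
)

```text
time_s: 25.97
eef_pos: [392.3, 134.1, 176.1]
ee_rot: [-0.467, 0.457, -0.532, 0.539]
force: [1.0, -0.9, 1.8]
grip_width: -0.0
```

Run:
```python
from h import *
c=cam("scene","s35");t=cam("top","t35")
crop(c["img"],230,140,320,220,8,"s35c");crop(t["img"],220,150,320,260,6,"t35c")
e,M,s=pose();print((proj(c,e+[8.5,-2.5,17])-[230,140])*8,e,(e[:2]+OFF-CC)@XA,(e[:2]+OFF-CC)@YA,s["force"])
```

```text
[156.1  214.38] [393.77 133.47 173.2 ] -203.71881682667382 0.013579364719817022 [-0.53 -1.06 -0.11]
```

View pics/s35c.png

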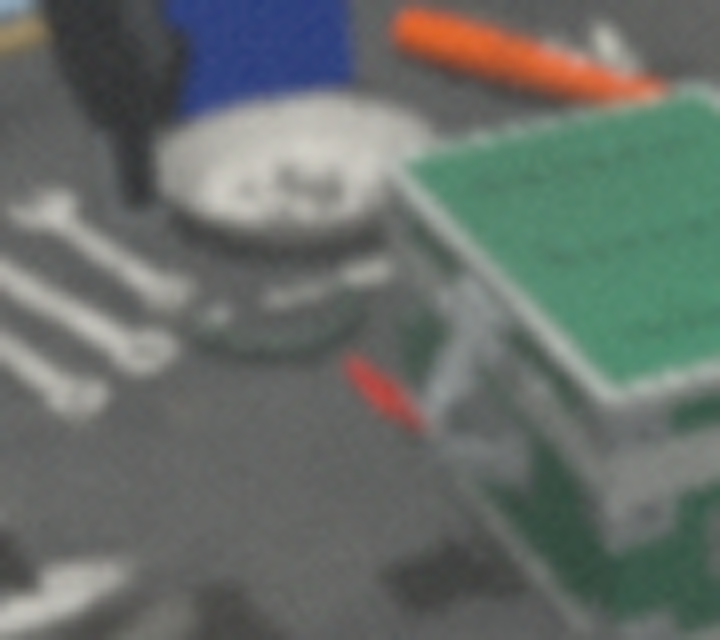

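View pics/t35c.png

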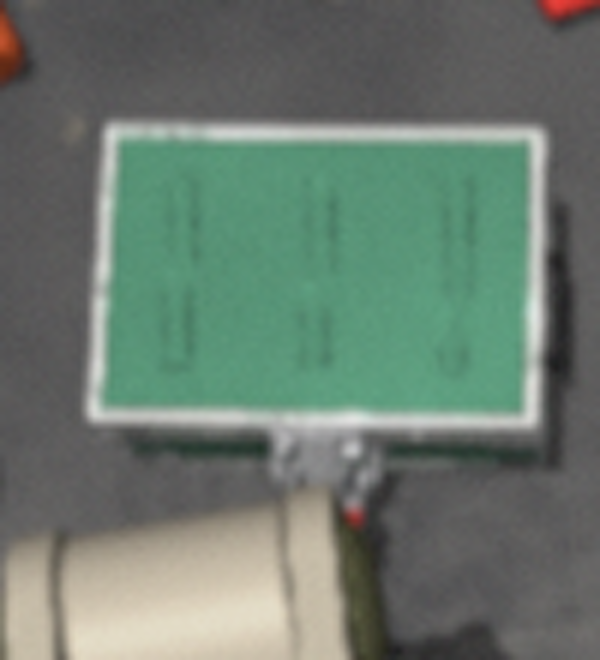

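jog_arm(
  targets=[
    {"offset": [0,0.02,0.03],"yaw": 0},
    {"offset": [0,0.045,0.055],"yaw": 0},
    {"offset": [0,0.068,0.07],"yaw": 0},
    {"offset": [0,0.075,0.07],"yaw": 0},
    {"offset": [0,0.075,0.07],"yaw": 0},
    {"offset": [0,0.075,0.07],"yaw": 0},
  ],
)

```text
time_s: 26.57
eef_pos: [463.4, 123.2, 98.8]
ee_rot: [-0.465, 0.458, -0.533, 0.538]
force: [-0.3, 0.4, 0.8]
grip_width: -0.004
```

Run:
```python
from h import *
np.set_printoptions(precision=4)
c=cam("scene","s36")
crop(c["img"],240,150,320,220,9,"s36c")
e,M,s=pose();print(e,(e[:2]+OFF-CC)@XA,(e[:2]+OFF-CC)@YA,s["force"],M)
```

```text
[463.7796 123.3066  99.6484] -132.98527921882788 0.2552013758988103 [-0.0342 -0.7608 -0.0002] [[-0.1481  0.0136  0.9889]
 [-0.989   0.0013 -0.1481]
 [-0.0033 -0.9999  0.0132]]
```

View pics/s36c.png

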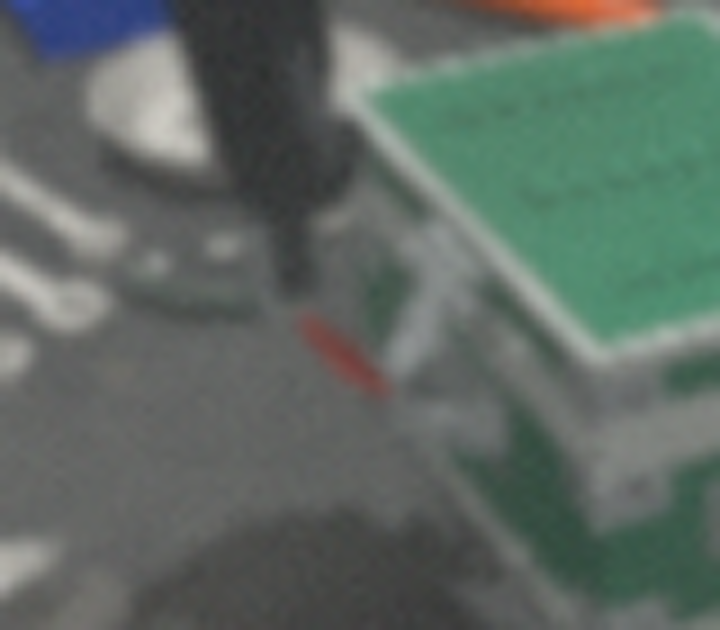

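Run:
```python
from h import *
c=cam("scene")
K=c["intrinsics"];T=c["T"]
def plane_y0(u,v):
    d=T[:3,:3]@np.array([(u-K[0,2])/K[0,0],-(v-K[1,2])/K[1,1],-1.]);o=T[:3,3]
    t=-((o[:2]-CC)@YA)/(d[:2]@YA);p=o+t*d;return (p[:2]-CC)@XA,p[2]
for n,q in(("red",(345,355)),("finger",(293,292)),("strap top",(435,240)),("strap bot",(398,372))):print(n,plane_y0(q[0]/9+240,q[1]/9+150))
for r in ctrl.regions_of("scene","latch_lever")[:2]:print(r["score"],r["box"])
for r in ctrl.regions_of("scene","t_bar")[:2]:print(r["score"],r["box"],plane_y0((r["box"][0]+r["box"][2])/2,(r["box"][1]+r["box"][3])/2))
```

```text
red (np.float64(-120.13110785751768), np.float64(88.59320161146559))
finger (np.float64(-137.12862425901255), np.float64(118.77706422933613))
strap top (np.float64(-83.41494132974458), np.float64(124.92299108356326))
strap bot (np.float64(-100.81327082620795), np.float64(76.0266276922573))
0.62 [276.5, 178.6, 288.6, 198.3]
0.51 [287.4, 174.2, 295.5, 191.4] (np.float64(-74.16053480463162), np.float64(100.11844765787498))
```

jog_arm(
  targets=[
    {"offset": [0,0.008,-0.002],"yaw": 0},
    {"offset": [0,0.016,-0.004],"yaw": 0},
    {"offset": [0,0.023,-0.006],"yaw": 0},
    {"offset": [0,0.03,-0.008],"yaw": 0},
    {"offset": [0,0.037,-0.011],"yaw": 0},
    {"offset": [0,0.044,-0.013],"yaw": 0},
    {"offset": [0,0.044,-0.013],"yaw": 0},
  ],
)

```text
time_s: 27.35
eef_pos: [450.7, 125.4, 54.5]
ee_rot: [-0.465, 0.458, -0.533, 0.538]
force: [-1.0, 0.8, -0.4]
grip_width: -0.001
```

Run:
```python
from h import *
np.set_printoptions(precision=4)
c=cam("scene","s37")
crop(c["img"],240,150,320,220,9,"s37c")
e,M,s=pose();print(e,(e[:2]+OFF-CC)@XA,(e[:2]+OFF-CC)@YA,s["force"])
```

```text
[451.3424 125.3641  55.265 ] -145.58813317421885 0.46182828472552373 [ 0.8577 -0.457   0.3446]
```

View pics/s37c.png

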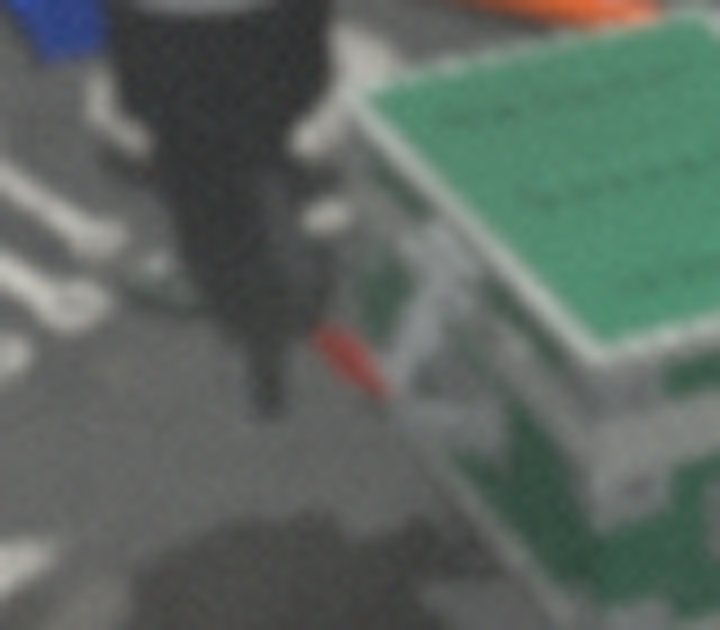

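jog_arm(
  targets=[
    {"offset": [0,-0.025,-0.003],"yaw": 0},
    {"offset": [0,-0.05,-0.002],"yaw": 0},
    {"offset": [0,-0.052,0.005],"yaw": 0},
    {"offset": [0,-0.052,0.02],"yaw": 0},
    {"offset": [0,-0.052,0.029],"yaw": 0},
    {"offset": [0,-0.052,0.029],"yaw": 0},
    {"offset": [0,-0.045,0.029],"yaw": 0},
    {"offset": [0,-0.04,0.029],"yaw": 0},
    {"offset": [0,-0.035,0.029],"yaw": 0},
  ],
)

```text
time_s: 28.15
eef_pos: [478.7, 121.1, 89.5]
ee_rot: [-0.465, 0.458, -0.533, 0.538]
force: [-0.3, -0.1, -0.2]
grip_width: 0.001
```

Run:
```python
from h import *
np.set_printoptions(precision=4)
c=cam("scene","s38")
crop(c["img"],240,150,320,220,9,"s38c")
e,M,s=pose();print(e,(e[:2]+OFF-CC)@XA,(e[:2]+OFF-CC)@YA,s["force"])
```

```text
[478.3211 121.095   88.7677] -118.27856400403276 0.20558255884697374 [-0.8467 -0.4624 -0.9467]
```

View pics/s38c.png

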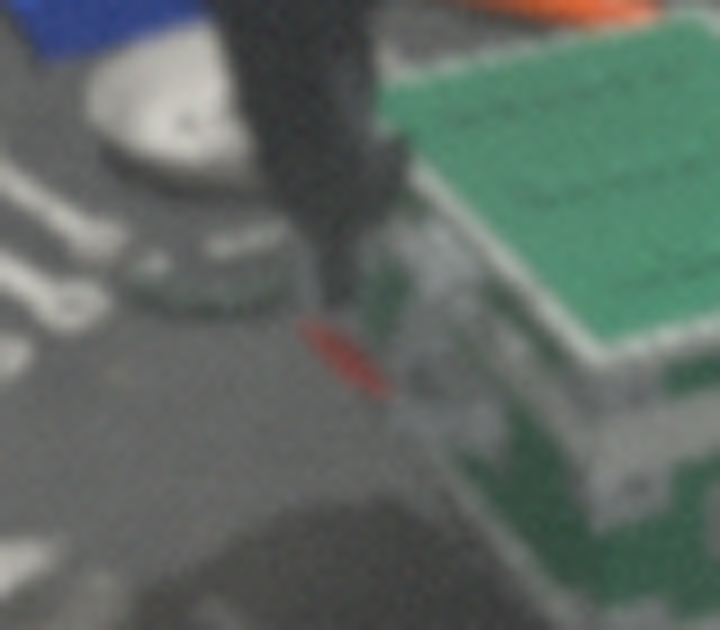

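jog_arm(
  targets=[
    {"offset": [0,0.005,-0.004],"yaw": 0},
    {"offset": [0,0.011,-0.008],"yaw": 0},
    {"offset": [0,0.016,-0.012],"yaw": 0},
    {"offset": [0,0.021,-0.015],"yaw": 0},
    {"offset": [0,0.026,-0.018],"yaw": 0},
    {"offset": [0,0.031,-0.02],"yaw": 0},
    {"offset": [0,0.034,-0.021],"yaw": 0},
    {"offset": [0,0.034,-0.021],"yaw": 0},
  ],
)

```text
time_s: 28.87
eef_pos: [457.5, 124.3, 54.0]
ee_rot: [-0.464, 0.459, -0.534, 0.538]
force: [0.6, -0.1, -0.2]
grip_width: -0.002
```

Run:
```python
from h import *
np.set_printoptions(precision=4)
c=cam("scene","s39")
crop(c["img"],240,150,320,220,9,"s39c")
e,M,s=pose();print(e,(e[:2]+OFF-CC)@XA,(e[:2]+OFF-CC)@YA,s["force"])
```

```text
[457.7119 124.2431  54.2974] -139.1238458496236 0.28950568876585336 [ 0.378  -0.653   0.7665]
```

View pics/s39c.png

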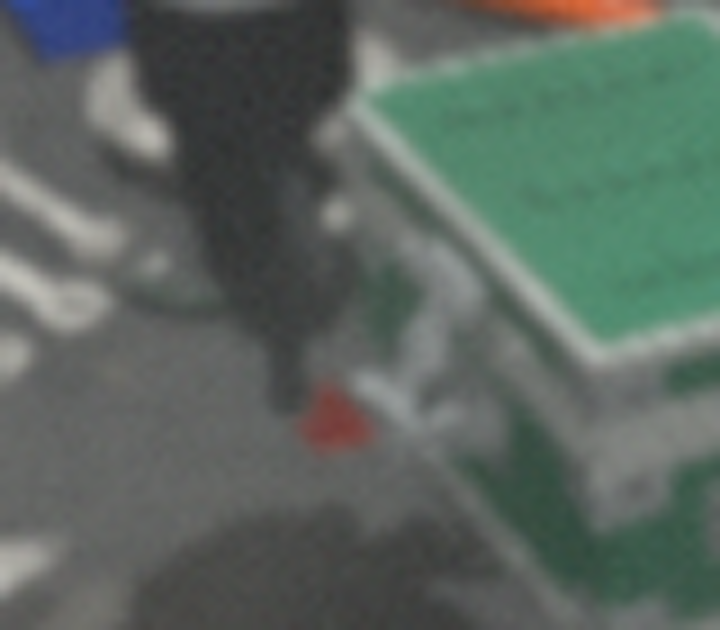

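jog_arm(
  targets=[
    {"offset": [0,0.005,0],"yaw": 0},
    {"offset": [0,0.01,-0.001],"yaw": 0},
    {"offset": [0,0.014,-0.001],"yaw": 0},
    {"offset": [0,0.018,0],"yaw": 0},
    {"offset": [0,0.018,0],"yaw": 0},
  ],
)

```text
time_s: 29.33
eef_pos: [457.6, 124.2, 35.4]
ee_rot: [-0.464, 0.459, -0.534, 0.537]
force: [-0.6, -0.3, -0.1]
grip_width: -0.004
```

Run:
```python
from h import *
np.set_printoptions(precision=4)
c=cam("scene","s40")
crop(c["img"],240,150,320,220,9,"s40c")
e,M,s=pose();print(e,(e[:2]+OFF-CC)@XA,(e[:2]+OFF-CC)@YA,s["force"])
```

```text
[457.5523 124.2428  35.7104] -139.28166099154578 0.2657566518731791 [-0.3604 -0.1395  0.8908]
```

View pics/s40c.png

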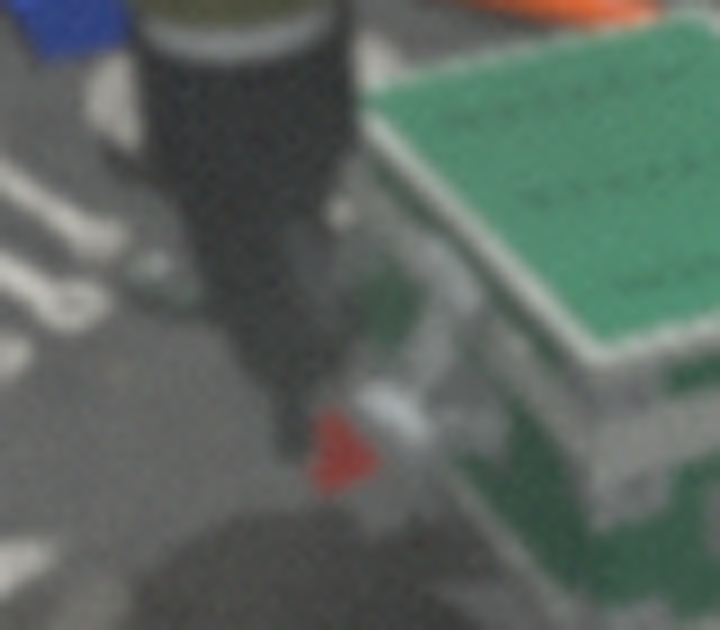

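jog_arm(
  targets=[
    {"offset": [0,0.005,0],"yaw": 0},
    {"offset": [0,0.009,0.001],"yaw": 0},
    {"offset": [0,0.012,0.001],"yaw": 0},
    {"offset": [0,0.012,0.001],"yaw": 0},
  ],
)

```text
time_s: 29.72
eef_pos: [458.2, 124.1, 22.9]
ee_rot: [-0.464, 0.459, -0.534, 0.537]
force: [-0.1, 0.7, -0.4]
grip_width: 0.001
```

Run:
```python
from h import *
np.set_printoptions(precision=4)
c=cam("scene","s41")
crop(c["img"],240,150,320,220,9,"s41c")
e,M,s=pose();print(e,(e[:2]+OFF-CC)@XA,(e[:2]+OFF-CC)@YA,s["force"])
```

```text
[458.3079 124.0981  23.2393] -138.51308992242977 0.23364256331292665 [-0.4751  0.6159 -0.3359]
```

View pics/s41c.png

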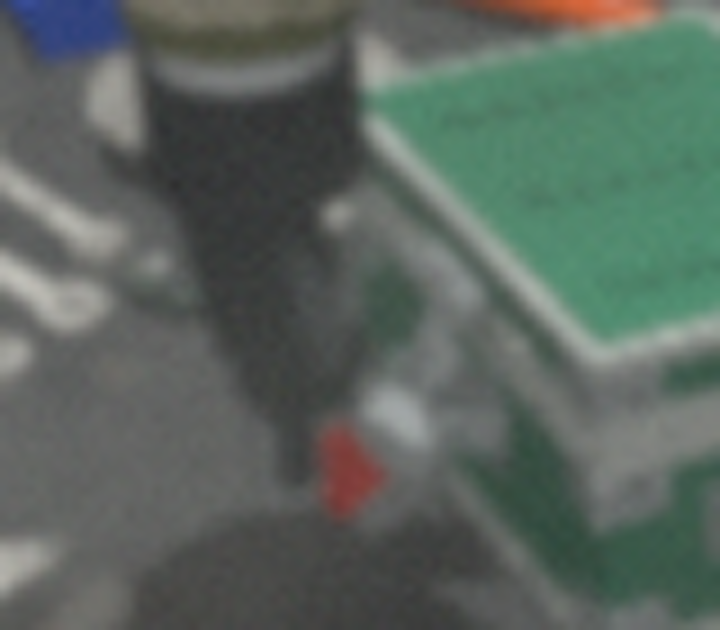

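jog_arm(
  targets=[
    {"offset": [0,0.003,0.002],"yaw": 0},
    {"offset": [0,0.006,0.003],"yaw": 0},
    {"offset": [0,0.008,0.004],"yaw": 0},
    {"offset": [0,0.008,0.004],"yaw": 0},
  ],
)

```text
time_s: 30.1
eef_pos: [462.4, 123.4, 14.8]
ee_rot: [-0.464, 0.459, -0.534, 0.537]
force: [-0.0, -1.0, 0.3]
grip_width: -0.004
```

Run:
```python
from h import *
np.set_printoptions(precision=4)
c=cam("scene","s42")
crop(c["img"],240,150,320,220,9,"s42c")
e,M,s=pose();print(e,(e[:2]+OFF-CC)@XA,(e[:2]+OFF-CC)@YA,s["force"])
```

```text
[462.3367 123.4603  15.0126] -134.4348658452094 0.19517482244721407 [ 0.27   -0.2717  0.6891]
```

View pics/s42c.png

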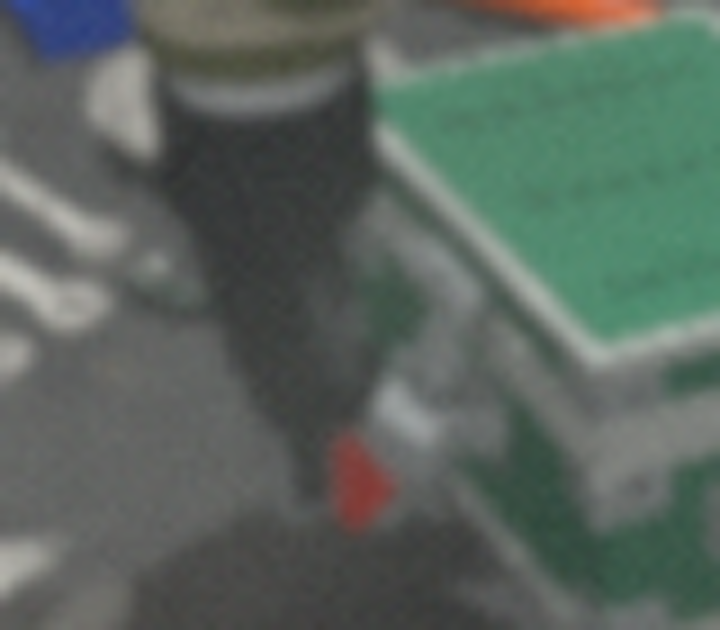

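jog_arm(
  targets=[
    {"offset": [0,0.003,0.002],"yaw": 0},
    {"offset": [0,0.005,0.004],"yaw": 0},
    {"offset": [0,0.007,0.006],"yaw": 0},
    {"offset": [0,0.007,0.006],"yaw": 0},
  ],
)

```text
time_s: 30.48
eef_pos: [468.6, 122.5, 7.7]
ee_rot: [-0.464, 0.459, -0.534, 0.537]
force: [-0.7, 0.5, -0.6]
grip_width: -0.005
```

Run:
```python
from h import *
np.set_printoptions(precision=4)
c=cam("scene","s43")
crop(c["img"],240,150,320,220,9,"s43c")
e,M,s=pose();print(e,(e[:2]+OFF-CC)@XA,(e[:2]+OFF-CC)@YA,s["force"])
```

```text
[468.4016 122.5208   7.8273] -128.29862938953767 0.15753566261499685 [-0.6845  0.3356  0.5043]
```

View pics/s43c.png

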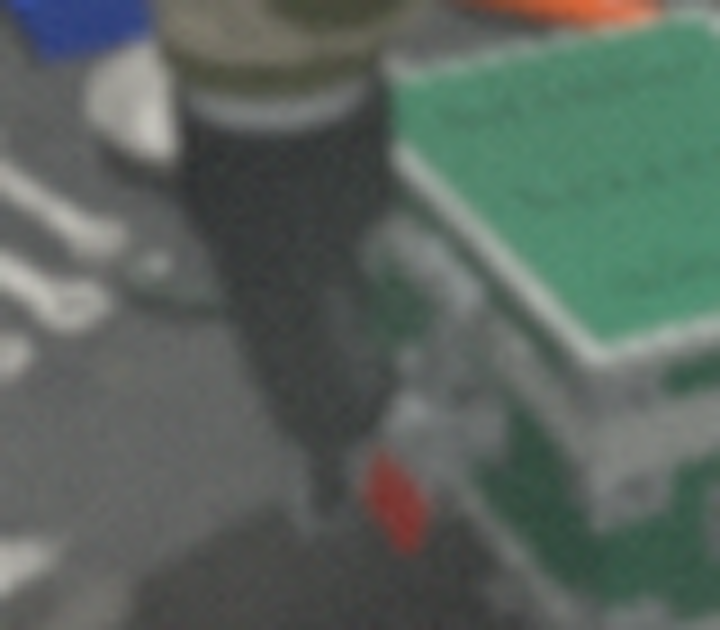

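Run:
```python
from h import *
c=cam("scene")
def w(cx,cy,z): return np.append(CC+cx*XA+cy*YA,z)
for th in(0,.2,.4,.6,.8):
  print(th,[((proj(c,w(-91-50*np.cos(th-1.17),y,62+50*np.sin(th-1.17)))-[240,150])*9).round() for y in(20,0,-20)])
```

```text
0 [array([363., 494.]), array([384., 520.]), array([406., 547.])]
0.2 [array([340., 489.]), array([361., 515.]), array([382., 542.])]
0.4 [array([319., 480.]), array([340., 506.]), array([361., 533.])]
0.6 [array([302., 466.]), array([322., 492.]), array([343., 519.])]
0.8 [array([288., 448.]), array([309., 475.]), array([330., 502.])]
```

jog_arm(
  targets=[
    {"offset": [0,-0.005,-0.01],"yaw": 0},
    {"offset": [0,-0.02,-0.03],"yaw": 0},
    {"offset": [0,-0.05,-0.06],"yaw": 0},
    {"offset": [0,-0.09,-0.1],"yaw": 0},
    {"offset": [0,-0.13,-0.12],"yaw": 0},
    {"offset": [0,-0.16,-0.12],"yaw": 0},
    {"offset": [0,-0.16,-0.12],"yaw": 0},
  ],
)

```text
time_s: 31.17
eef_pos: [348.7, 140.8, 172.8]
ee_rot: [-0.467, 0.457, -0.532, 0.539]
force: [0.5, -0.9, 0.6]
grip_width: -0.002
```

Run:
```python
from h import *
c=cam("scene","s44");t=cam("top","t44")
crop(c["img"],240,150,320,220,9,"s44c");crop(t["img"],220,150,320,260,6,"t44c");print(ctrl.sense()["force"])
```

```text
[-0.69 -0.57 -0.98]
```

View pics/s44c.png

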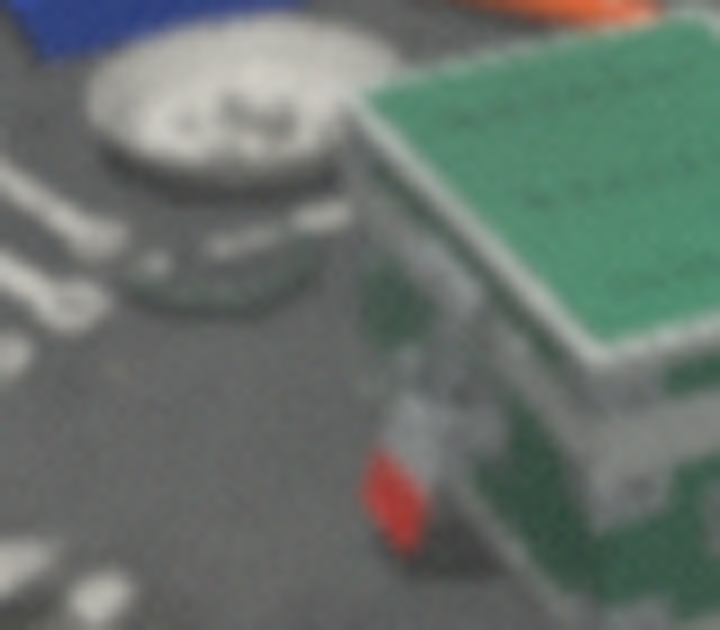

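View pics/t44c.png

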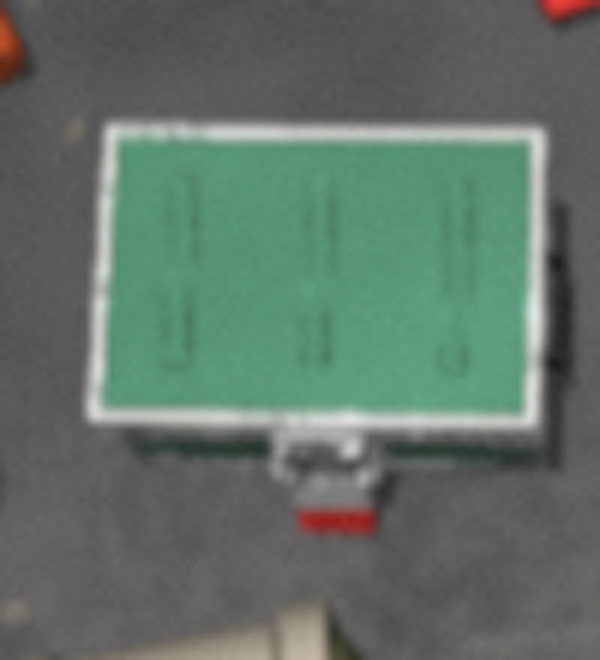

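Run:
```python
from h import *
c=cam("scene")
def w(cx,cy,z): return np.append(CC+cx*XA+cy*YA,z)
l,t,f=272,160,14
im=cv2.resize(c["img"][t:t+40,l:l+36,::-1],None,fx=f,fy=f,interpolation=cv2.INTER_CUBIC);im=np.hstack([im,im.copy()])
off=36*f
for z,col in((112,(0,255,0)),(122,(0,0,255))):
  a=[tuple(int(v) for v in (proj(c,w(-81,y,z))-[l-.5,t-.5])*f+[off,0]) for y in(23,-23)];cv2.line(im,a[0],a[1],col,1)
cv2.imwrite("pics/s45c.png",im[:, :800] if im.shape[1]<=800 else cv2.resize(im,(800,int(im.shape[0]*800/im.shape[1]))))
# compare with pre-latch image s35
p=cv2.imread("pics/s35.png")[t:t+40,l:l+36];q=cv2.imread("pics/s44.png")[t:t+40,l:l+36]
o=cv2.imread("pics/s31.png")[t:t+40,l:l+36]
cv2.imwrite("pics/cmp.png",cv2.resize(np.hstack([o,p,q]),None,fx=7,fy=7,interpolation=cv2.INTER_CUBIC))
for r in ctrl.boxes_of("scene","t_bar")[:2]:print(r)
```

```text
{'box': [288.6, 175.8, 294.8, 195.2], 'score': 0.41}
```

View pics/s45c.png

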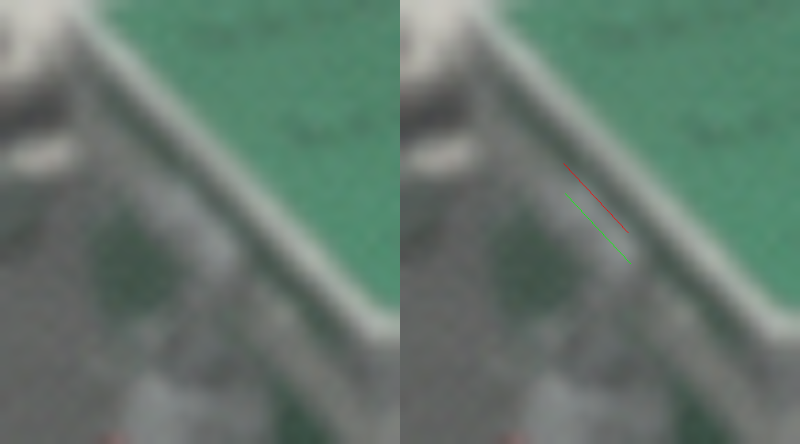

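View pics/cmp.png

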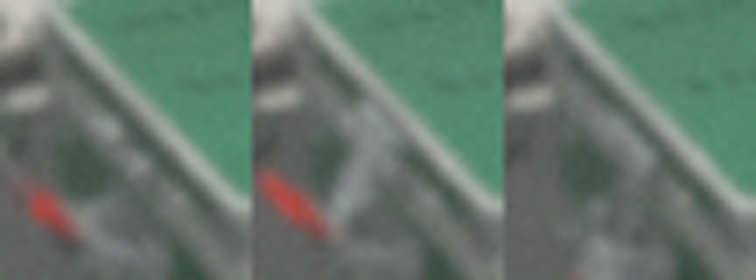

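Run:
```python
from rig import ctrl
s=ctrl.sense();print(s["time_s"],s["force"],s["dq"])
print(ctrl.finish_job())
```

```text
31.3667 [-0.16306931  0.18367543  0.29171172] [-4.37393390e-03  2.79242908e-02  2.50218466e-03  1.39013479e-05
  1.60974129e-03  4.44642979e-04]
the job is handed in; nothing more can be done
None
```

I stacked both white steel rings on the bed plate, shut the lid, hooked the T-bar behind the keeper and pressed the lever until it snapped over. I handed the job in at 31.4 s; no verdict comes back, so what follows rests on the pictures.

**Last checks:**
- **Stack:** before the lid closed, the top and scene pictures showed the rings flat, concentric and within about 2 mm of the bed plate's middle. The shut lid hides them now.
- **Lid:** it lies flat on the rim.
- **T-bar:** it shows on the projected seat line, 112 mm above the bench.
- **Lever:** the red tip matches the projected shut position. It jumped away from the finger at the end, which I take as the snap.
- **Robot:** it is clear of everything, with about zero force at the wrist.

**What disagreed:**
- **Tool position:** the real fingertips were about 30 mm higher than the reported tool position implies, and about 8 mm farther out. My first closings on ring 1 passed over it or only touched its top. I corrected this from the pictures and by touch, and used the corrected offset for the rest of the job.
- **Grip width:** it read about 55–56 mm on the 58 mm rings.
- **First lever press:** it passed outside the tip without touching; the second worked.
- **Push force:** it stayed at noise level while the lever went down, where 2 to 5 N was expected. I could not read the spring stretch, so the clamping is judged only from the snap and the T-bar's position.

I made no contact with the caliper, the micrometer or the coloured look-alike rings, though I did not measure their positions again at the end.

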